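# Snap the pipette rest into its bench foot

### The arm

A 6-joint arm with a two-finger parallel gripper is mounted at the origin on the work surface. World frame = base frame: x ahead of the robot, y to its left, z up, the work surface at z = 0. Lengths are in m, angles in degrees, forces in N, time in s.
With the tool pointing down it reaches from about 0.35 to 0.875 m from the base axis. Payload 4.2 kg.
Tool frame: the origin (TCP) lies at the very end of the fingers, on their centre line; the grasp point (between the pads) lies behind it (r.grip_point_offset is the z of the grasp point in the tool frame, in m); z points along the fingers, y is the direction in which the jaws open and shut (so a half turn about z gives the same grasp; the last joint's range is limited). The gripper opens to 87 mm and grips with 3 to 60 N. Pads are 19 mm wide; open, the fingers measure 117 mm over their backs; the gripper's body (75 mm by 190 mm) begins 51 mm behind the grasp point.
Start: joints at [85.004, 22.042, 0.453, 0, -68.411, -14.817], TCP at [0.212, 0.588, 0.223] pointing down, gripper open.
Joint ranges: [-179.83, 179.83], [-69.29, 118.12], [-61.27, 80.66], [-181.25, 117.63], [-171.15, -9.14], [-177.46, 177.46]. Speed limits (degrees/s): [159.86, 159.86, 180, 180, 180, 180].

### API

Orientations are given as a 3x3 rotation matrix whose columns are the frame's x, y, z axes.
In Python, from station import r, capture, workorder gives the robot as it stands. The module is installed in compiled form; this text tells all that it offers.
- The arm moves only by the shell command python3 -m crank 'ROWS'. ROWS is JSON, a list of rows, each an object with "delta_rot": the turn, a rotation vector about the tool's x, y, z in rad, a list of three; "linear": the shift along the tool's x, y, z in m, a list of three; "gripper": the opening in per cent of the stroke, from 0 (shut) to 100 (fully open). A call has 1 to 10 rows; each row shifts and turns the commanded pose from where the row before left it, along the tool's axes as they then stand; what a row does not reach is not made up. A row lasts 1/8 s, in which the tool goes at most 62.5 mm and 10.7 degrees, less where a joint would pass 70% of its speed; a pose out of reach is approached as far as the arm can. A call is refused whole if a number of a shift passes 0.0625 or a number of a turn 0.188, either way. A call with a gripper value outside its range is refused whole. The fingers move at their own pace and stop on an object; the grip force is fixed at half the most. Time passes only in rows, so rows that do not move let the fingers close. It gives the time, the measured TCP pose, the force and the opening at its end, in the units of the state.
- r.sense(): the state, without advancing time (a new reading comes with each control period).
- capture(name): name is "scene" or "top" or "wrist"; returns a dict with "img" (480x640x3 uint8, blue, green, red), "fx", "fy", "cx", "cy" (pixels), "world_from_camera" (4x4, takes a point from camera to world coordinates). Camera axes: x right, y down, z forward; pixel columns grow to the right and rows downward; lengths in m; the calibration is good to about 2 mm. A picture is of the moment at which its call begins. There is no depth.
- workorder.finish_job(): hands the job in, once; it reports no verdict.
The state is a dict: "time_s": time; "joints": joint angles; "joint_velocities": joint speeds; "effort": joint torques, N m; "tcp_pos": TCP position; "ee_rot": TCP orientation; "wrist_force": force on the tool from outside, world axes, zero at the start; "moment": the same for the moment, N m; "gripper_width": opening from 0.0 (shut) to 1.0 (fully open).
Only numpy, scipy, OpenCV 4.12 (cv2) and the standard library are available. Lean on these libraries where they do the work, as an engineer would, in place of code of your own. Each camera call takes 0.05 s, during which the arm holds its last target.

### The job

Put up the pipette rest: take the square post that has the cross-bar and the spring button from the parking block, and plant it upright in the square tube of the bench foot, which may be clamped at any height, with its button on the side of the hole. Pinch the button flush with your fingers until it is under the rim of the tube, then slide the post gently all the way down until the button pops out through the hole, and let go. Do not force or drop it, and leave the spare post and the other things on the bench alone.

Things in the scene. Friction and masses are not known exactly. Their poses are not given: they have to be found in the camera images.
- post_center (a point): Centre of the rest post's shaft, half-way up: 46 mm above its foot. The post is loose and upright: a square aluminium shaft 22 x 22 mm, 92 mm long (lowest 4 mm stepped in to 18 x 18 mm), about 0.17 kg. Axes: z up the shaft, x towards the face with the spring button, y along the cross-bar on top. It starts standing in one of the two pockets of the parking block.
- post_top (a point): Middle of the top end of the rest post's shaft, 92 mm above its foot, where the black cross-bar sits: 20 mm along the post's x (narrower than the shaft), 64 mm along its y, 6 mm thick, with 8 mm upturned ends, so that all ends 106 mm above the foot.
- post_button (a point): Middle of the spring button's seat in the post's +x face, 11 mm out from the shaft's axis, 36 mm above the foot, 10 mm below post_center; the post's axes. The button is a flat-ended steel pin, 12 mm diameter, standing 8 mm straight out of the face along x. It has no bevel, so it blocks on the tube's rim unless pressed flush; fingertips over its upper half leave the lower half free to enter.
- button (a joint): How far the spring button is pressed in, m: 0 = fully out (8 mm proud), 0.008 = flush with the post's face. Springs back by itself; 2.7 N to start it, about 6.3 N when flush. Under the wall of the tube it reads 0.006 to 0.008; popped through the hole it reads near 0.
- foot_axis (a point): Point on the axis of the bench foot's upright square tube, at the top face of the foot's plate, 12 mm above the bench. Axes: z up, x towards the tube wall with the round hole. The tube is 24 x 24 mm inside, 32 x 32 mm outside, walls square to x and y; its mouth is bevelled at 45 degrees, 1.2 mm on the x walls, 2.5 mm on the y walls.
- foot: The bench foot, fixed: grey plate 120 x 120 x 12 mm, origin under its middle, with a 46 mm square, 12 mm high clamp collar from which the steel tube stands up. The tube has been clamped at any height: its rim is 72 to 84 mm above the bench, not measured, to be seen or felt. From the rim down: middle of the 16 mm hole 24 mm, floor 60 mm. With the post on the floor, button and hole are level and 32 mm of shaft shows.
- block: The parking block, fixed: grey plastic 70 x 150 x 25 mm (x, y, z), origin at the middle of its underside, long along its y. Two square pockets, 25 mm wide and 20 mm deep, lie at its y = -42 and +42 mm; either post may stand in either. The posts stand with their x along the block's x, to within a few degrees.
- spare_center (a point): Centre of the spare post, half-way up its shaft: the same 22 x 22 x 92 mm square aluminium shaft, but with no button and with a round black disc, 42 mm across and 6 mm thick, on top. It stands in the other pocket of the block and stays there.
- dish: Bystander: shallow glass dish, 76 mm across, 16 mm high; origin under its middle.
- jar: Bystander: open glass jar, 48 mm across, 55 mm high; origin under its middle.
- reagent: Bystander: brown glass jar with a cap, 52 mm across, 100 mm high; origin under its middle.
- tank: Bystander: clear round tub, 90 mm across, 75 mm high; origin under its middle.
- slidebox: Bystander: white divided slide tray, 80 x 120 x 35 mm; origin under its middle.
- spatula: Bystander: lab spatula lying along its x, 170 mm long.
- notebook: Bystander: closed blue book, 150 x 210 x 14 mm; origin under its middle.
Not all that is in view belongs to the job. What is shaped like the part that bears post_center but blue is not meant.

How it is judged (in metres and radians):
On the way, in this order (a step that is already met when the one before it is completed fails the run):
1. the post is lifted clear of the parking block (height (world z) of post_center above 0.085 m), for 0.1 s.
2. the lower end of the post is in the tube with the button pressed in, on the side of the hole (x of post_center in the frame of foot_axis between -0.004 and 0.004 m and y of post_center in the frame of foot_axis between -0.004 and 0.004 m and z of post_center in the frame of foot_axis below 0.085 m and x of post_button in the frame of foot_axis above 0.006 m and value of joint button above 0.005 m), for 0.1 s.
At the end, for the whole second after the job is handed in: The rest post stands in the tube: centre within 4 mm of the tube's axis and under 73 mm above the bench (home is 58 to 70 mm, by the tube's height), upright within 5 degrees, button on the side of the hole and popped through it, within 3 mm of fully out; at rest (x of post_center in the frame of foot_axis between -0.004 and 0.004 m and y of post_center in the frame of foot_axis between -0.004 and 0.004 m and z of post_center in the frame of foot_axis below 0.061 m and value of joint button below 0.003 m and x of post_button in the frame of foot_axis above 0.006 m and angle between post_center's own z axis and vertical below 0.09 rad and linear speed of post below 0.02 m/s and angular speed of post below 0.2 rad/s); the robot touches nothing.
It fails at once if the post is forced or dropped against the foot (over 30 N) (contact force between post and foot above 30 N).
It fails at once if the fingers press on the foot with over 25 N (contact force between the fingers and foot above 25 N).
It fails at once if the spare post is pulled out or knocked over (distance of spare_center from where it was at the start of the episode above 0.012 m).
It fails at once if one of the other things on the bench is disturbed (over 20 mm) (distance of any of dish, jar, reagent, tank, slidebox, spatula, notebook from where it was at the start of the episode above 0.02 m).
It also fails if it takes over 50 s, if anything falls off the work surface, if the arm or the gripper's body presses on something with over 40 N, if the wrist force passes 120 N, or if a joint passes its speed limit or range.

## Working session

There is one attempt and no reset: what is moved stays moved. The work goes in short steps, Python scripts to look and compute and a shell command to move; the robot and the scene stay as the last step left them, time stands still between calls to the robot, and variables do not carry over. Pictures are saved under pics/ and viewed, and the job is handed in when it is done.

```bash
mkdir -p pics; python3 - <<'E'
from station import r,capture
import cv2,numpy as np
for n in ["scene","top","wrist"]:
    c=capture(n); cv2.imwrite(f"pics/{n}0.png",c["img"]); np.savez(f"{n}0.npz",**c)
    print(n,c["fx"],c["fy"],c["cx"],c["cy"]);print(np.round(c["world_from_camera"],3))
s=r.sense();print({k:np.round(v,3).tolist() for k,v in s.items()},r.grip_point_offset)
E
```

```text
scene 439.75836176201904 439.75836176201904 322.9474176609175 241.1291385631285
[[ 0.629  0.456 -0.63   1.222]
 [ 0.777 -0.353  0.52  -0.47 ]
 [ 0.015 -0.817 -0.577  0.647]
 [ 0.     0.     0.     1.   ]]
top 508.45440400278954 508.45440400278954 321.0011670935311 240.0973562752342
[[ 0.113 -0.968  0.222  0.357]
 [-0.994 -0.11   0.029  0.012]
 [-0.003 -0.224 -0.975  1.21 ]
 [ 0.     0.     0.     1.   ]]
wrist 390.3031393426297 390.3031393426297 316.1279604684846 237.2891668262064
[[-0.339 -0.91  -0.238  0.276]
 [-0.941  0.329  0.083  0.565]
 [ 0.003  0.252 -0.968  0.383]
 [ 0.     0.     0.     1.   ]]
{'time_s': 0.15, 'joints': [85.003, 22.082, 0.399, -0.019, -68.413, -14.816], 'joint_velocities': [-0.021, -0.009, 0.257, 0.08, -0.056, -0.038], 'effort': [0.0, -39.105, 18.759, 4.222, 0.012, -0.0], 'tcp_pos': [0.212, 0.588, 0.222], 'ee_rot': [[0.941, -0.339, -0.0], [-0.339, -0.941, -0.002], [0.0, 0.002, -1.0]], 'wrist_force': [0.129, -0.043, 0.366], 'moment': [0.026, 0.023, 0.043], 'gripper_width': 1.003} -0.0187
```

View pics/scene0.png

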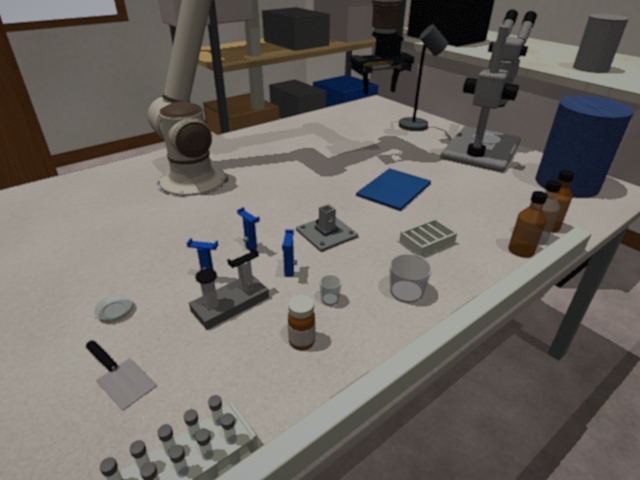

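View pics/top0.png

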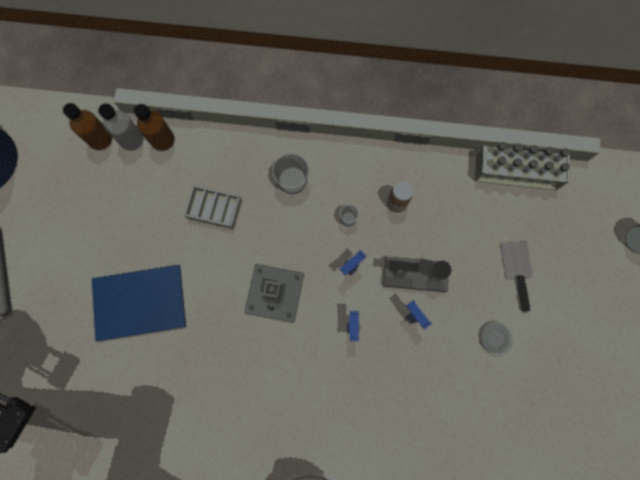

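View pics/wrist0.png

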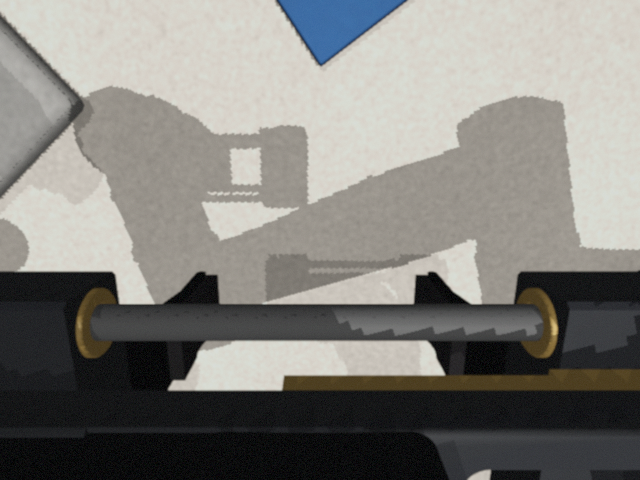

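```bash
python3 - <<'E'
import cv2,numpy as np
t=cv2.imread("pics/top0.png");s=cv2.imread("pics/scene0.png")
a=cv2.resize(t[230:350,230:470],None,fx=3.3,fy=3.3,interpolation=cv2.INTER_CUBIC)
cv2.imwrite("pics/topc.png",a)
b=cv2.resize(s[190:340,170:370],None,fx=4,fy=4,interpolation=cv2.INTER_CUBIC)
cv2.imwrite("pics/scenec.png",np.clip(b*1.5,0,255).astype(np.uint8))
E
```

```text
(no output)
```

View pics/topc.png

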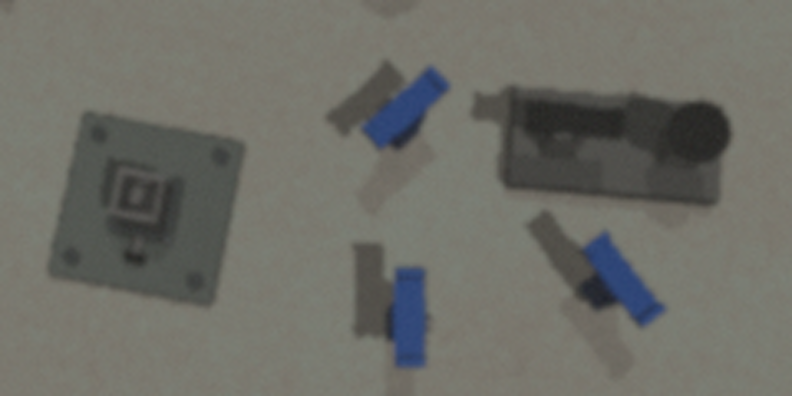

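View pics/scenec.png

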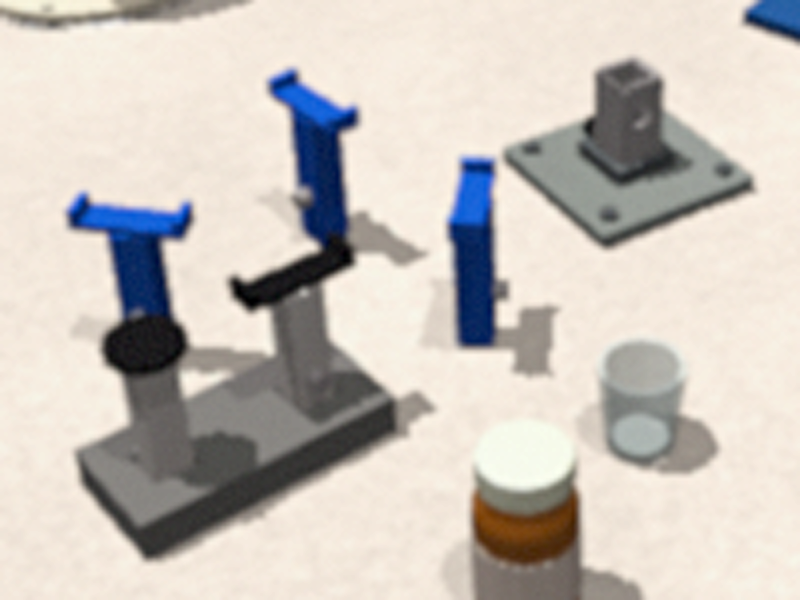

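The post that fits is the grey one with a black bar, at top (404,266) and scene (243,259). The spare has the disc, at top (440,270), and the three blue posts, at top (353,263), (353,326) and (418,314), are decoys. The crop confirms this: the button faces scene-right, about +x, and so does the hole in the tube. Next I'll triangulate rough positions.

```bash
cat > h.py <<'E'
import numpy as np,cv2
from station import r,capture
def ray(c,p):
    T=c["world_from_camera"];d=T[:3,:3]@np.array([(p[0]-c["cx"])/c["fx"],(p[1]-c["cy"])/c["fy"],1.]);return T[:3,3],d/np.linalg.norm(d)
def onz(c,p,z):
    o,d=ray(c,p);return o+d*(z-o[2])/d[2]
def tri(*cp):
    A=np.zeros((3,3));b=np.zeros(3)
    for c,p in cp:
        o,d=ray(c,p);M=np.eye(3)-np.outer(d,d);A+=M;b+=M@o
    X=np.linalg.solve(A,b)
    return X,[round(1e3*np.linalg.norm((np.eye(3)-np.outer(ray(c,p)[1],ray(c,p)[1]))@(X-ray(c,p)[0])),1) for c,p in cp]
def proj(c,X):
    T=np.linalg.inv(c["world_from_camera"]);q=T[:3,:3]@X+T[:3,3];return c["fx"]*q[0]/q[2]+c["cx"],c["fy"]*q[1]/q[2]+c["cy"]
def load(n):return {k:v for k,v in np.load(n).items()}
def snap(n,tag):
    c=capture(n);np.savez(f"{tag}.npz",**c);cv2.imwrite(f"pics/{tag}.png",c["img"]);return c
E
python3 - <<'E'
from h import *
t=load("top0.npz");s=load("scene0.npz")
np.set_printoptions(precision=4,suppress=True)
print("bar",tri((t,(404.2,265.8)),(s,(243,258.7))))
print("rim",tri((t,(271.8,289.1)),(s,(327,208))))
f=lambda x,y:(x/3.3+230,y/3.3+230)
for p in [(86,112),(244,142),(212,305),(50,272)]: print("plate",onz(t,f(*p),.012))
for p in [(510,88),(718,104),(718,204),(505,188)]: print("blk",onz(t,f(*p),.025))
for p in [(530,115),(622,125)]: print("barend",onz(t,f(*p),.105))
for p in [(405,105),(410,315),(620,280)]: print("blue",onz(t,f(*p),.1))
E
```

```text
bar (array([ 0.5733, -0.1448,  0.1003]), [np.float64(0.7), np.float64(0.7)])
rim (array([0.4922, 0.1426, 0.0764]), [np.float64(1.3), np.float64(1.3)])
plate [0.5547 0.1945 0.012 ]
plate [0.5458 0.078  0.012 ]
plate [0.4277 0.0864 0.012 ]
plate [0.4377 0.2036 0.012 ]
blk [ 0.6043 -0.1081  0.025 ]
blk [ 0.6094 -0.2573  0.025 ]
blk [ 0.5375 -0.2614  0.025 ]
blk [ 0.5319 -0.1107  0.025 ]
barend [ 0.5708 -0.1149  0.105 ]
barend [ 0.571  -0.1764  0.105 ]
blue [ 0.5691 -0.0314  0.1   ]
blue [ 0.4307 -0.0485  0.1   ]
blue [ 0.4689 -0.1832  0.1   ]
```

```bash
python3 -m crank '[{"delta_rot":[0,0,0.175],"linear":[0,0,-0.005],"gripper":100},{"delta_rot":[0,0,0.175],"linear":[0,0,-0.005],"gripper":100},{"delta_rot":[0,0,0.175],"linear":[0,0,-0.005],"gripper":100},{"delta_rot":[0,0,0.175],"linear":[0,0,-0.005],"gripper":100},{"delta_rot":[0,0,0.175],"linear":[0,0,-0.005],"gripper":100},{"delta_rot":[0,0,0.175],"linear":[0,0,-0.005],"gripper":100},{"delta_rot":[0,0,0.175],"linear":[0,0,-0.005],"gripper":100}]' && python3 -m crank '[{"delta_rot":[0,0,0],"linear":[0.046,-0.035,0],"gripper":100},{"delta_rot":[0,0,0],"linear":[0.046,-0.035,0],"gripper":100},{"delta_rot":[0,0,0],"linear":[0.046,-0.035,0],"gripper":100},{"delta_rot":[0,0,0],"linear":[0.046,-0.035,0],"gripper":100},{"delta_rot":[0,0,0],"linear":[0.046,-0.035,0],"gripper":100},{"delta_rot":[0,0,0],"linear":[0.046,-0.035,0],"gripper":100},{"delta_rot":[0,0,0],"linear":[0.046,-0.035,0],"gripper":100},{"delta_rot":[0,0,0],"linear":[0.046,-0.035,0],"gripper":100},{"delta_rot":[0,0,0],"linear":[0,0,0],"gripper":60}]'; python3 - <<'E'
from h import *
snap("wrist","w1")
s=r.sense();print(s["time_s"],s["tcp_pos"],np.round(s["ee_rot"],3),s["joints"])
E
```

```text
time_s: 1.02
tcp_pos: [0.2117, 0.5878, 0.2572]
ee_rot: [[-0.006, -1.0, -0.0], [-1.0, 0.006, -0.001], [0.001, 0.0, -1.0]]
wrist_force: [-0.5, 0.2, 0.6]
gripper_width: 1.002
time_s: 2.15
tcp_pos: [0.4932, 0.2169, 0.257]
ee_rot: [[-0.006, -1.0, -0.001], [-1.0, 0.006, -0.001], [0.001, 0.001, -1.0]]
wrist_force: [0.4, 0.6, -0.6]
gripper_width: 0.944
2.2 [0.49238721 0.21836531 0.25705988] [[-0.004 -1.    -0.001]
 [-1.     0.004 -0.   ]
 [ 0.     0.001 -1.   ]] [ 4.11649688e+01  1.22766842e+01 -8.41169362e+00 -1.70871527e-02
 -6.93654275e+01 -4.13718490e+01]
```

View pics/w1.png

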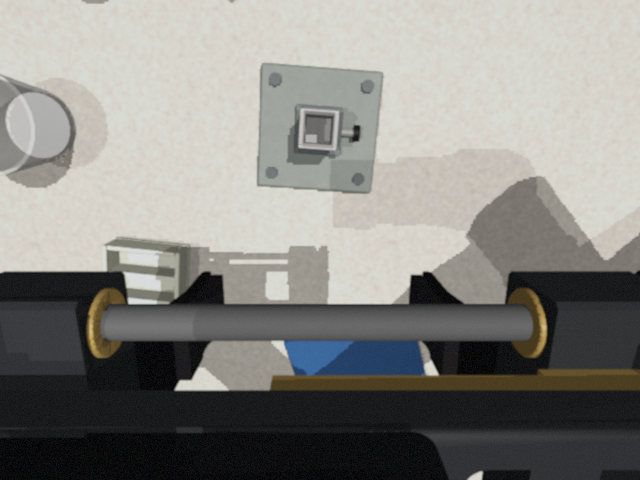

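```bash
python3 - <<'E'
import cv2,numpy as np
t=cv2.imread("pics/w1.png")
a=cv2.resize(t[90:170,270:390],None,fx=6.6,fy=6.6,interpolation=cv2.INTER_CUBIC)
cv2.imwrite("pics/w1c.png",a)
E
```

```text
(no output)
```

View pics/w1c.png

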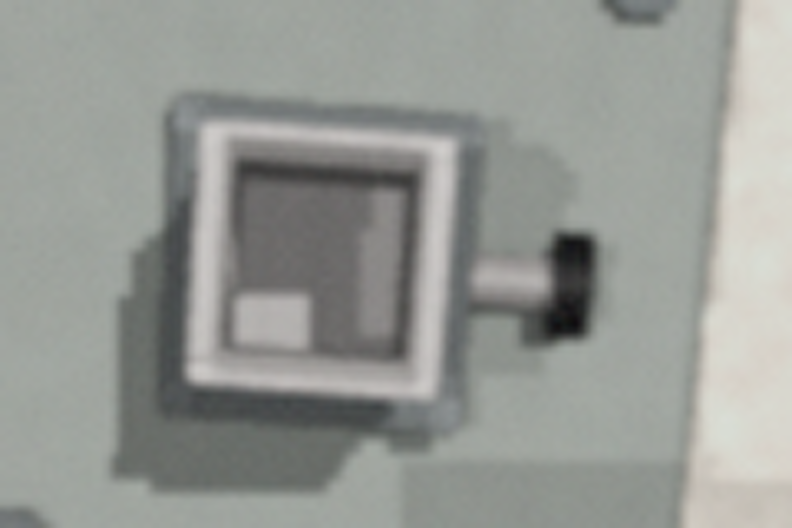

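```bash
python3 - <<'E'
from h import *
np.set_printoptions(precision=4,suppress=True)
c=load("w1.npz");print(c["world_from_camera"])
P=[(199,120),(460,135),(438,400),(186,380)]
P=[(x/6.6+270-.42,y/6.6+90-.42) for x,y in P]
for z in(.072,.078,.084):
    W=np.array([onz(c,p,z) for p in P]);e=np.roll(W,-1,0)-W
    print(z,W.mean(0),np.linalg.norm(e,axis=1),np.degrees(np.arctan2(e[:,1],e[:,0])))
# plate corners
g=c["img"]
for p in [(261,63),(382,72),(371,193),(258,186)]: print(onz(c,p,.012))
E
```

```text
[[-1.      0.0058  0.0001  0.4928]
 [ 0.0057  0.968   0.2509  0.1485]
 [ 0.0013  0.2509 -0.968   0.4188]
 [ 0.      0.      0.      1.    ]]
0.072 [0.4906 0.1426 0.072 ] [0.0335 0.0333 0.0332 0.0325] [176.5492  85.5411  -4.7546 -93.9355]
0.078 [0.4906 0.1427 0.078 ] [0.0329 0.0327 0.0326 0.032 ] [176.5492  85.5411  -4.7546 -93.9355]
0.084 [0.4907 0.1428 0.084 ] [0.0323 0.0321 0.0321 0.0314] [176.5492  85.5411  -4.7546 -93.9355]
[0.5451 0.0799 0.012 ]
[0.428  0.0886 0.012 ]
[0.4352 0.2064 0.012 ]
[0.5531 0.1984 0.012 ]
```

```bash
python3 -m crank '[{"delta_rot":[0,0,0],"linear":[0.058,-0.016,0],"gripper":60},{"delta_rot":[0,0,0],"linear":[0.058,-0.016,0],"gripper":60},{"delta_rot":[0,0,0],"linear":[0.058,-0.016,0],"gripper":60},{"delta_rot":[0,0,0],"linear":[0.058,-0.016,0],"gripper":60},{"delta_rot":[0,0,0],"linear":[0.058,-0.016,0],"gripper":60},{"delta_rot":[0,0,0],"linear":[0,0,0],"gripper":60}]'; python3 - <<'E'
from h import *
c=snap("wrist","w2")
s=r.sense();print(s["time_s"],s["tcp_pos"],np.round(s["ee_rot"],3),s["gripper_width"])
a=cv2.resize(c["img"][10:250,180:500],None,fx=2.5,fy=2.5,interpolation=cv2.INTER_CUBIC)
cv2.imwrite("pics/w2c.png",a)
E
```

```text
time_s: 2.95
tcp_pos: [0.5721, -0.0721, 0.2568]
ee_rot: [[-0.004, -1.0, -0.001], [-1.0, 0.004, -0.0], [0.0, 0.001, -1.0]]
wrist_force: [0.2, 0.7, 0.7]
gripper_width: 0.599
3.0 [ 0.57175059 -0.07043234  0.25690997] [[-0.002 -1.    -0.001]
 [-1.     0.002  0.   ]
 [-0.     0.001 -1.   ]] 0.5992815945943126
```

View pics/w2c.png

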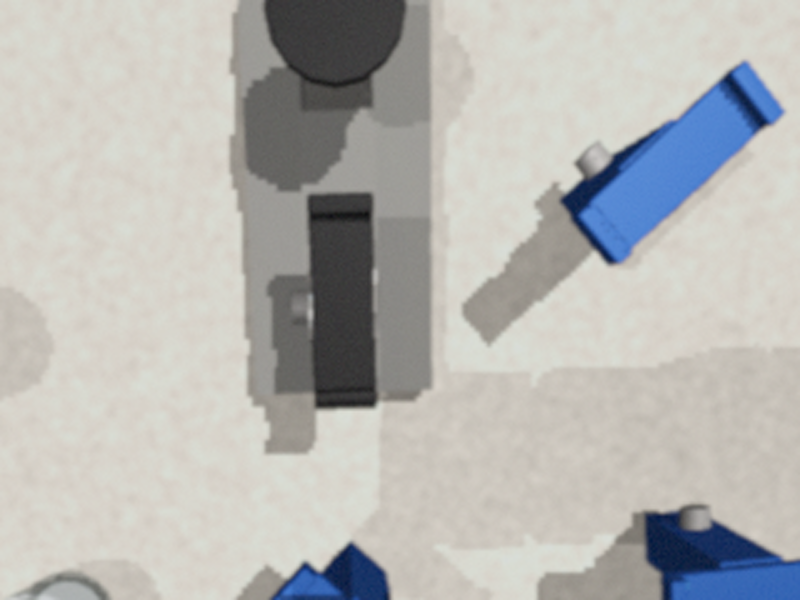

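The button points to crop-left, around (303,306), which is +x. The bar's corners are at crop (309,194), (372,194), (377,406) and (316,406).

```bash
python3 - <<'E'
from h import *
np.set_printoptions(precision=4,suppress=True)
c=load("w2.npz")
P=[(309,194),(372,194),(377,406),(316,406)]
P=[(x/2.5+180-.3,y/2.5+10-.3) for x,y in P]
W=np.array([onz(c,p,.111) for p in P]);e=np.roll(W,-1,0)-W
print(W,W.mean(0),np.linalg.norm(e,axis=1),np.degrees(np.arctan2(e[:,1],e[:,0])))
# block edges
for p in [(247,380),(432,380),(236,130),(432,130)]: print(onz(c,(p[0]/2.5+180-.3,p[1]/2.5+10-.3),.025))
E
```

```text
[[ 0.5808 -0.1754  0.111 ]
 [ 0.5621 -0.1754  0.111 ]
 [ 0.5603 -0.1132  0.111 ]
 [ 0.5793 -0.1133  0.111 ]] [ 0.5706 -0.1443  0.111 ] [0.0187 0.0622 0.019  0.0622] [179.7989  91.6829  -0.2201 -88.6719]
[ 0.6087 -0.116   0.025 ]
[ 0.5353 -0.1157  0.025 ]
[ 0.6102 -0.2077  0.025 ]
[ 0.5371 -0.2075  0.025 ]
```

```bash
python3 -m crank '[{"delta_rot":[0,0,-0.017],"linear":[0.037,0.0005,0],"gripper":70},{"delta_rot":[0,0,0],"linear":[0.037,0.0005,0],"gripper":70},{"delta_rot":[0,0,0],"linear":[0,0,0.05],"gripper":70},{"delta_rot":[0,0,0],"linear":[0,0,0.05],"gripper":70},{"delta_rot":[0,0,0],"linear":[0,0,0],"gripper":70},{"delta_rot":[0,0,0],"linear":[0,0,0],"gripper":70}]'; python3 - <<'E'
from h import *
c=snap("wrist","w3");snap("scene","s3")
s=r.sense();print(s["time_s"],s["tcp_pos"],np.round(s["ee_rot"],3),s["gripper_width"])
E
```

```text
time_s: 3.75
tcp_pos: [0.5731, -0.1429, 0.1598]
ee_rot: [[0.02, -1.0, 0.003], [-1.0, -0.02, -0.001], [0.001, -0.003, -1.0]]
wrist_force: [0.3, 0.1, 0.5]
gripper_width: 0.699
3.85 [ 0.57329981 -0.14329463  0.16038637] [[ 0.019 -1.     0.005]
 [-1.    -0.019 -0.001]
 [ 0.001 -0.005 -1.   ]] 0.7034509759685242
```

View pics/w3.png

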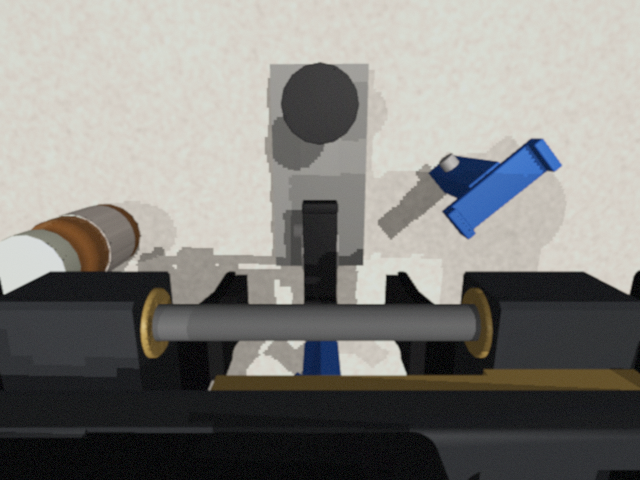

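View pics/s3.png

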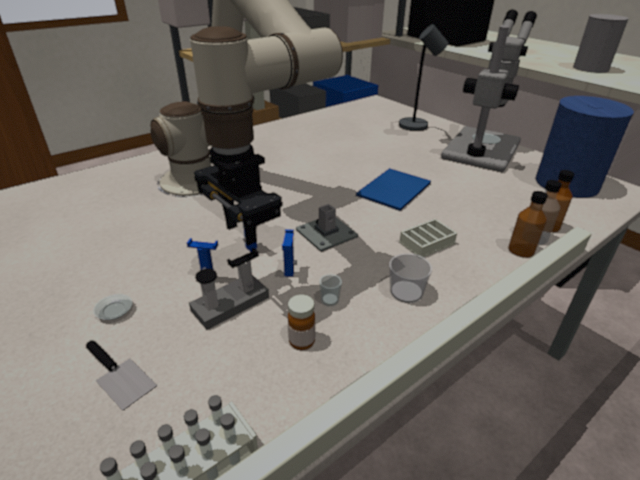

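```bash
python3 -m crank '[{"delta_rot":[0,0,0],"linear":[0.001,0.001,0.04],"gripper":70},{"delta_rot":[0,0,0],"linear":[0,0,0.04],"gripper":70},{"delta_rot":[0,0,0],"linear":[0,0,0.025],"gripper":70},{"delta_rot":[0,0,0],"linear":[0,0,0.012],"gripper":70},{"delta_rot":[0,0,0],"linear":[0,0,0],"gripper":70},{"delta_rot":[0,0,0],"linear":[0,0,0],"gripper":70}]'; python3 - <<'E'
from h import *
c=snap("wrist","w4");d=snap("scene","s4")
a=cv2.resize(d["img"][170:330,150:350],None,fx=3.75,fy=3.75,interpolation=cv2.INTER_CUBIC)
cv2.imwrite("pics/s4c.png",np.clip(a*1.4,0,255).astype(np.uint8))
s=r.sense();print(s["time_s"],s["tcp_pos"],np.round(s["ee_rot"],3),s["gripper_width"],s["wrist_force"])
E
```

```text
time_s: 4.6
tcp_pos: [0.5718, -0.145, 0.0422]
ee_rot: [[0.017, -1.0, 0.003], [-1.0, -0.017, -0.0], [0.0, -0.003, -1.0]]
wrist_force: [0.2, -0.2, -0.0]
gripper_width: 0.697
4.7 [ 0.5714537  -0.14502144  0.04200909] [[ 0.017 -1.     0.003]
 [-1.    -0.017 -0.   ]
 [ 0.    -0.003 -1.   ]] 0.7003433688858177 [-0.08274163 -0.58563797  0.29093332]
```

View pics/s4c.png

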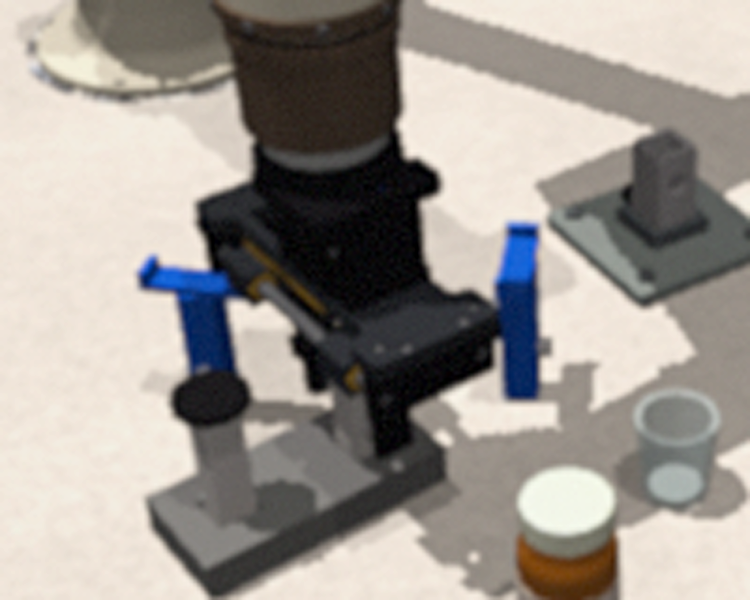

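View pics/w4.png

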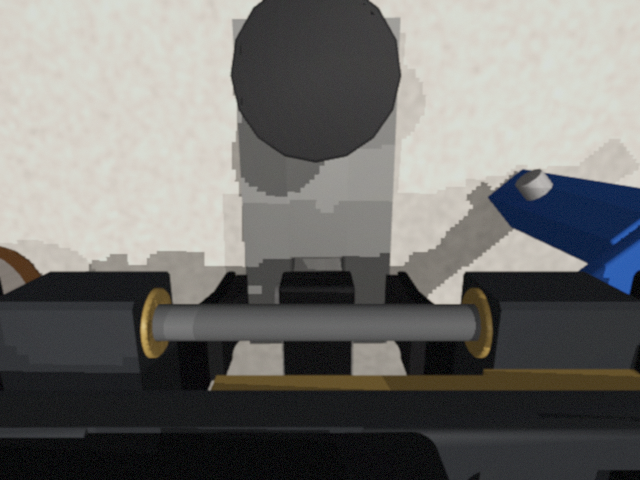

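```bash
python3 -m crank '[{"delta_rot":[0,0,0],"linear":[0,0,-0.0005],"gripper":45},{"delta_rot":[0,0,0],"linear":[0,0,0],"gripper":30},{"delta_rot":[0,0,0],"linear":[0,0,0],"gripper":15},{"delta_rot":[0,0,0],"linear":[0,0,0],"gripper":0},{"delta_rot":[0,0,0],"linear":[0,0,0],"gripper":0},{"delta_rot":[0,0,0],"linear":[0,0,0],"gripper":0}]'; python3 - <<'E'
from h import *
s=r.sense();print(s["time_s"],s["tcp_pos"],np.round(s["ee_rot"],3),s["gripper_width"]*87,s["wrist_force"],s["moment"])
E
```

```text
time_s: 5.45
tcp_pos: [0.5702, -0.1451, 0.0411]
ee_rot: [[0.017, -1.0, -0.001], [-1.0, -0.017, -0.0], [0.0, 0.001, -1.0]]
wrist_force: [0.0, 0.2, 2.1]
gripper_width: 0.254
5.45 [ 0.57024452 -0.14508108  0.04111303] [[ 0.017 -1.    -0.001]
 [-1.    -0.017 -0.   ]
 [ 0.     0.001 -1.   ]] 22.081557912917575 [0.02286744 0.21339918 2.05723356] [ 0.05564314  0.0429701  -0.00475968]
```

```bash
python3 -m crank '[{"delta_rot":[0,0,0],"linear":[0,0,-0.005],"gripper":0},{"delta_rot":[0,0,0],"linear":[0,0,-0.01],"gripper":0},{"delta_rot":[0,0,0],"linear":[0,0,-0.015],"gripper":0},{"delta_rot":[0,0,0],"linear":[0,0,-0.03],"gripper":0},{"delta_rot":[0,0,0],"linear":[0,0,-0.035],"gripper":0},{"delta_rot":[0,0,0],"linear":[0,0,-0.035],"gripper":0},{"delta_rot":[0,0,0],"linear":[0,0,0],"gripper":0},{"delta_rot":[0,0,0],"linear":[0,0,0],"gripper":0}]'; python3 - <<'E'
from h import *
d=snap("scene","s5");c=snap("wrist","w5")
a=cv2.resize(d["img"][120:300,150:350],None,fx=3.3,fy=3.3,interpolation=cv2.INTER_CUBIC)
cv2.imwrite("pics/s5c.png",np.clip(a*1.4,0,255).astype(np.uint8))
s=r.sense();print(s["time_s"],s["tcp_pos"],np.round(s["ee_rot"],3),s["gripper_width"]*87,s["wrist_force"],s["moment"])
E
```

```text
time_s: 6.45
tcp_pos: [0.5695, -0.1448, 0.1706]
ee_rot: [[0.017, -1.0, -0.001], [-1.0, -0.017, 0.001], [-0.001, 0.001, -1.0]]
wrist_force: [0.4, 0.6, -3.8]
gripper_width: 0.256
6.55 [ 0.56929214 -0.14490651  0.16962837] [[ 0.017 -1.    -0.003]
 [-1.    -0.017  0.   ]
 [-0.     0.003 -1.   ]] 21.654384754002542 [ 0.3743905   0.20771848 -2.01919216] [ 0.09640684 -0.01164937  0.04347294]
```

View pics/s5c.png

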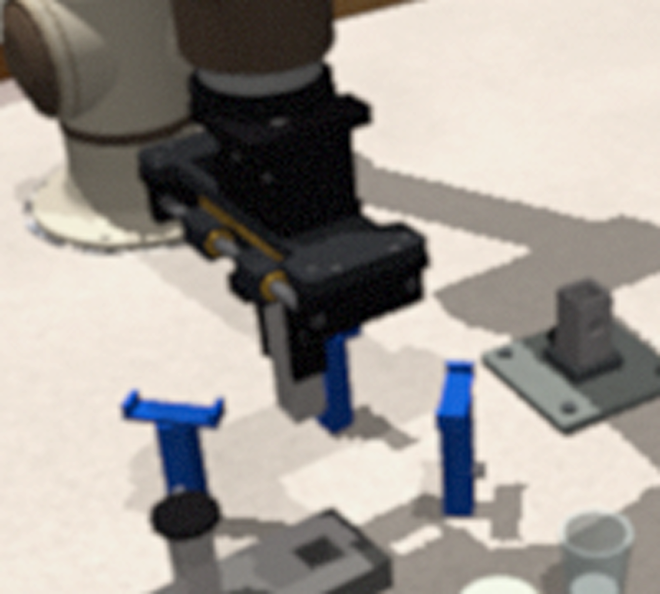

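View pics/w5.png

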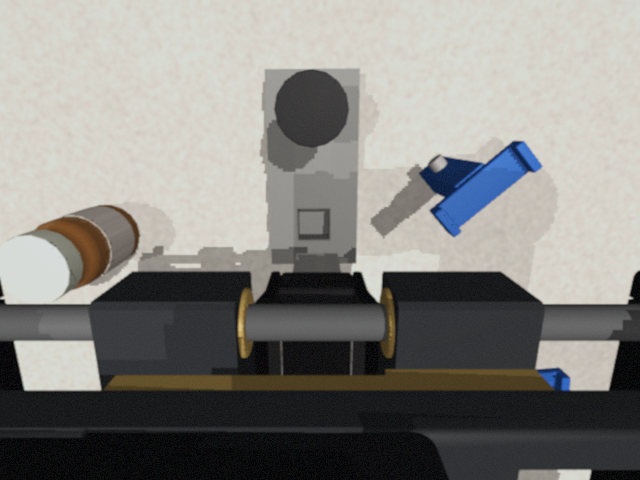

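```bash
python3 -m crank '[{"delta_rot":[0,0,0],"linear":[-0.048,0.0123,0],"gripper":0},{"delta_rot":[0,0,0],"linear":[-0.048,0.0123,0],"gripper":0},{"delta_rot":[0,0,0],"linear":[-0.048,0.0123,0],"gripper":0},{"delta_rot":[0,0,0],"linear":[-0.048,0.0123,0],"gripper":0},{"delta_rot":[0,0,0],"linear":[-0.048,0.0123,0],"gripper":0},{"delta_rot":[0,0,0.046],"linear":[-0.048,0.0123,0],"gripper":0},{"delta_rot":[0,0,0.045],"linear":[0,0,0],"gripper":0},{"delta_rot":[0,0,0],"linear":[0,0,0],"gripper":0},{"delta_rot":[0,0,0],"linear":[0,0,0],"gripper":0}]'; python3 - <<'E'
from h import *
d=snap("scene","s6");c=snap("top","t6")
a=cv2.resize(d["img"][140:260,260:400],None,fx=5,fy=5,interpolation=cv2.INTER_CUBIC)
cv2.imwrite("pics/s6c.png",np.clip(a*1.4,0,255).astype(np.uint8))
s=r.sense();print(s["time_s"],s["tcp_pos"],np.round(s["ee_rot"],4),s["gripper_width"]*87,s["wrist_force"],s["moment"])
E
```

```text
time_s: 7.68
tcp_pos: [0.4915, 0.1411, 0.1704]
ee_rot: [[-0.074, -0.997, -0.001], [-0.997, 0.074, -0.001], [0.001, 0.001, -1.0]]
wrist_force: [0.6, -0.4, -1.5]
gripper_width: 0.253
7.775 [0.49178237 0.1409821  0.1706987 ] [[-7.470e-02 -9.972e-01 -7.000e-04]
 [-9.972e-01  7.470e-02 -5.000e-04]
 [ 5.000e-04  6.000e-04 -1.000e+00]] 21.388816662417018 [ 0.35207741 -0.26348852 -1.91890634] [ 0.0799388  -0.09813587 -0.00422551]
```

View pics/s6c.png

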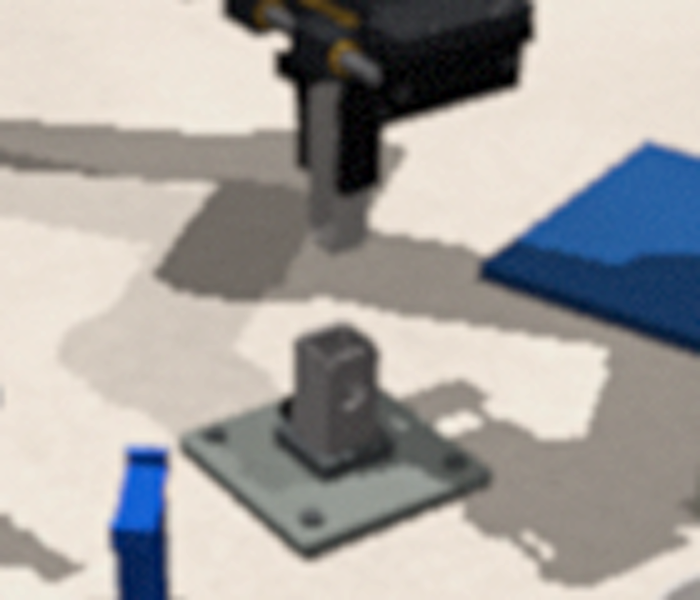

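View pics/t6.png

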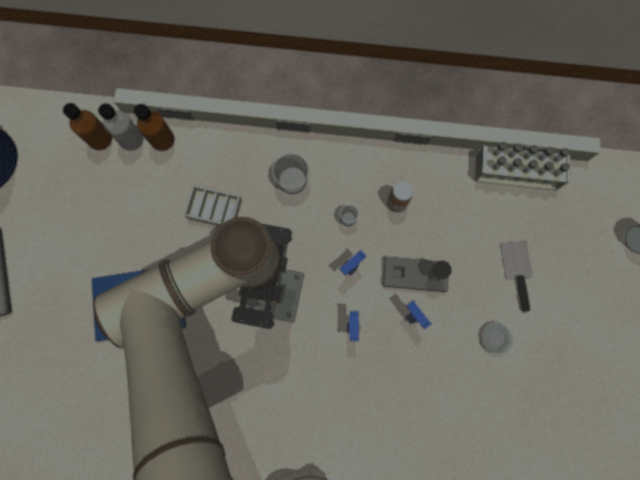

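```bash
python3 -m crank '[{"delta_rot":[0,0,0],"linear":[-0.0007,0.0011,0.02],"gripper":0},{"delta_rot":[0,0,0],"linear":[0,0,0.02],"gripper":0},{"delta_rot":[0,0,0],"linear":[0,0,0.005],"gripper":0},{"delta_rot":[0,0,0],"linear":[0,0,0],"gripper":0},{"delta_rot":[0,0,0],"linear":[0,0,0],"gripper":0}]'; python3 - <<'E'
from h import *
d=snap("scene","s7");c=snap("top","t7")
a=cv2.resize(d["img"][170:250,280:380],None,fx=7,fy=7,interpolation=cv2.INTER_CUBIC)
cv2.imwrite("pics/s7c.png",np.clip(a*1.6,0,255).astype(np.uint8))
s=r.sense();print(s["time_s"],s["tcp_pos"],np.round(s["ee_rot"],4),s["gripper_width"]*87,s["wrist_force"],s["moment"])
E
```

```text
time_s: 8.4
tcp_pos: [0.4914, 0.1426, 0.1269]
ee_rot: [[-0.074, -0.997, 0.002], [-0.997, 0.074, 0.001], [-0.001, -0.002, -1.0]]
wrist_force: [0.4, 0.0, -1.7]
gripper_width: 0.252
8.5 [0.49119736 0.14266023 0.12681979] [[-7.390e-02 -9.973e-01  1.400e-03]
 [-9.973e-01  7.390e-02  8.000e-04]
 [-9.000e-04 -1.300e-03 -1.000e+00]] 22.01323120085125 [-0.57523931 -0.01478535 -2.1220502 ] [ 0.09086053 -0.07603388 -0.04027685]
```

View pics/s7c.png

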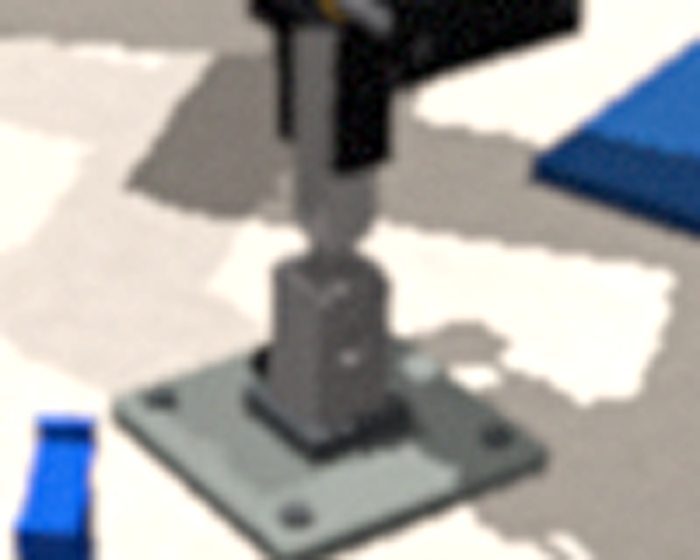

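```bash
python3 - <<'E'
from h import *
np.set_printoptions(linewidth=200)
c=load("s7.npz");g=cv2.cvtColor(c["img"],cv2.COLOR_BGR2GRAY).astype(int)
for y in list(range(194,204))+list(range(210,224)): print(y,g[y,314:342])
for z in (.1,.115):
    print(proj(c,np.array([.491,.1427,z])))
print(proj(c,np.array([.491,.1427,.065])))
E
```

```text
194 [ 77  78  74  77  78  80  83  82  68  60  58  58  54  41  25  22  28  38  47  60  86  98 101 102 102 100 101 101]
195 [ 76  78  77  78  79  85  94  86  68  57  57  59  57  53  47  46  48  52  62  75  95 102 103 101 100 100 100  98]
196 [ 77  77  77  76  79  86  96  88  68  59  57  58  62  61  61  61  62  62  66  77  92 101 101 100 100 100 100 101]
197 [ 77  77  76  78  79  85  94  86  68  57  57  59  59  63  65  64  62  62  62  75  93 100 101 100  98 100 100 100]
198 [ 78  75  78  84  87  89  93  84  68  56  58  59  60  62  63  64  62  61  63  74  91  99 101 100 101  99  99 100]
199 [ 74  76  83  92  99  99  99  88  68  59  57  63  63  61  64  61  61  60  63  73  89  98 100 100 102 100 101 101]
200 [ 82  91 100 100  99  99  98  87  71  64  61  66  68  63  63  62  61  61  60  76  96 101  99  99  99 100 100 100]
201 [117 127 133 121 108 104 103  96  83  69  68  71  69  64  63  64  62  60  69  98 121 120 107 105 104 101  98  98]
202 [147 156 159 149 137 134 136 129 112  85  74  74  70  64  62  61  61  62  81 122 149 145 136 133 132 119 109 104]
203 [158 162 164 163 160 160 160 159 1
[... 1224 characters left out ...]
48  48  55  58  65  75  87  97 101]
220 [117 100  65  31  44  60  63  62  61  65  62  56  50  50  59  71  69  59  53  48  48  56  61  67  80  92 101 105]
221 [ 96  72  35  18  44  61  62  61  60  62  62  56  49  51  60  78  75  59  50  47  48  54  65  80 100 108 111 107]
222 [ 92  72  36  20  46  60  62  60  63  63  63  56  51  51  53  58  57  49  48  48  50  57  67  84 104 112 113 110]
223 [ 95  83  57  36  49  60  62  61  61  62  61  53  50  49  49  49  47  47  49  47  48  56  62  72  90 103 104  97]
(np.float64(326.4054001807716), np.float64(199.72523485954537))
(np.float64(326.5238037095722), np.float64(194.43559829604447))
(np.float64(326.13626895320675), np.float64(211.74857906328543))
```

```bash
python3 -m crank '[{"delta_rot":[0,0,0],"linear":[0.0007,0.0006,0.002],"gripper":0},{"delta_rot":[0,0,0],"linear":[0,0,0.002],"gripper":0},{"delta_rot":[0,0,0],"linear":[0,0,0],"gripper":0},{"delta_rot":[0,0,0],"linear":[0,0,0],"gripper":0}]';python3 -m crank '[{"delta_rot":[0,0,0],"linear":[0,0,0.002],"gripper":0},{"delta_rot":[0,0,0],"linear":[0,0,0],"gripper":0}]';python3 -m crank '[{"delta_rot":[0,0,0],"linear":[0,0,0.002],"gripper":0},{"delta_rot":[0,0,0],"linear":[0,0,0],"gripper":0}]';python3 -m crank '[{"delta_rot":[0,0,0],"linear":[0,0,0.002],"gripper":0},{"delta_rot":[0,0,0],"linear":[0,0,0],"gripper":0}]'
```

```text
time_s: 9.0
tcp_pos: [0.4901, 0.1418, 0.122]
ee_rot: [[-0.074, -0.997, -0.0], [-0.997, 0.074, -0.0], [0.0, 0.0, -1.0]]
wrist_force: [-0.8, 0.2, -2.8]
gripper_width: 0.249
time_s: 9.25
tcp_pos: [0.4899, 0.1417, 0.1198]
ee_rot: [[-0.074, -0.997, -0.0], [-0.997, 0.074, -0.0], [0.0, 0.0, -1.0]]
wrist_force: [0.2, -0.2, -1.6]
gripper_width: 0.248
time_s: 9.5
tcp_pos: [0.4899, 0.1417, 0.1178]
ee_rot: [[-0.074, -0.997, -0.0], [-0.997, 0.074, -0.0], [0.0, 0.0, -1.0]]
wrist_force: [0.3, 0.2, -3.2]
gripper_width: 0.253
time_s: 9.75
tcp_pos: [0.4899, 0.1417, 0.1159]
ee_rot: [[-0.074, -0.997, -0.0], [-0.997, 0.074, -0.0], [0.0, 0.0, -1.0]]
wrist_force: [0.0, -1.0, -1.5]
gripper_width: 0.249
```

```bash
python3 -m crank '[{"delta_rot":[0,0,0],"linear":[0,0,0.002],"gripper":0},{"delta_rot":[0,0,0],"linear":[0,0,0],"gripper":0}]';python3 -m crank '[{"delta_rot":[0,0,0],"linear":[0,0,0.002],"gripper":0},{"delta_rot":[0,0,0],"linear":[0,0,0],"gripper":0}]';python3 - <<'E'
from h import *
d=snap("scene","s8")
a=cv2.resize(d["img"][170:250,280:380],None,fx=7,fy=7,interpolation=cv2.INTER_CUBIC)
cv2.imwrite("pics/s8c.png",np.clip(a*1.6,0,255).astype(np.uint8))
s=r.sense();print(s["time_s"],s["tcp_pos"],np.round(s["ee_rot"],4),s["gripper_width"]*87,s["wrist_force"],s["moment"])
E
```

```text
time_s: 10.0
tcp_pos: [0.4899, 0.1417, 0.1139]
ee_rot: [[-0.074, -0.997, -0.0], [-0.997, 0.074, -0.0], [0.0, 0.0, -1.0]]
wrist_force: [0.4, -0.4, -2.4]
gripper_width: 0.253
time_s: 10.25
tcp_pos: [0.49, 0.1417, 0.1119]
ee_rot: [[-0.074, -0.997, -0.0], [-0.997, 0.074, -0.0], [0.0, 0.0, -1.0]]
wrist_force: [0.3, 0.3, -2.0]
gripper_width: 0.251
10.3 [0.49002993 0.14177387 0.11196897] [[-7.390e-02 -9.973e-01 -2.000e-04]
 [-9.973e-01  7.390e-02 -1.000e-04]
 [ 1.000e-04  2.000e-04 -1.000e+00]] 21.734915930868144 [-1.36275849  0.30665825 -2.21148689] [ 0.13416184 -0.08273159 -0.01116113]
```

View pics/s8c.png

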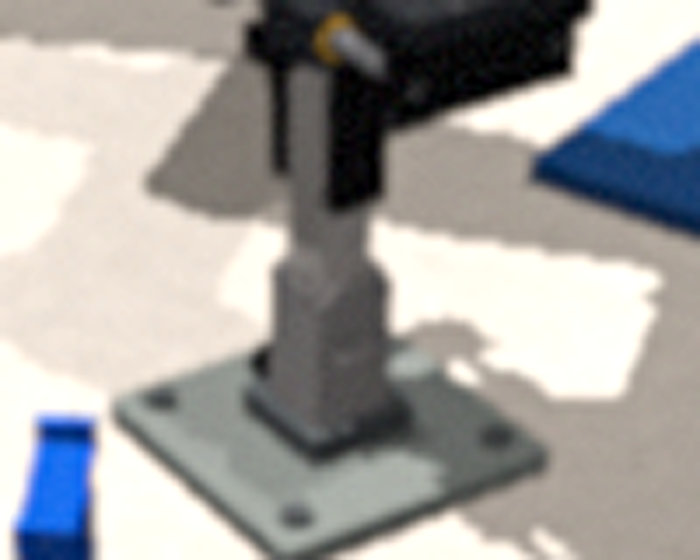

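```bash
for i in 1; do :; done; python3 -m crank '[{"delta_rot":[0,0,0],"linear":[0,0,0.0015],"gripper":0},{"delta_rot":[0,0,0],"linear":[0,0,0],"gripper":0}]' | grep -E "pos|force|width";python3 -m crank '[{"delta_rot":[0,0,0],"linear":[0,0,0.0015],"gripper":0},{"delta_rot":[0,0,0],"linear":[0,0,0],"gripper":0}]'| grep -E "pos|force|width"; python3 -m crank '[{"delta_rot":[0,0,0],"linear":[0,0,0.0015],"gripper":0},{"delta_rot":[0,0,0],"linear":[0,0,0],"gripper":0}]'| grep -E "pos|force|width"
```

```text
tcp_pos: [0.49, 0.1418, 0.1104]
wrist_force: [0.5, 0.4, -1.8]
gripper_width: 0.252
tcp_pos: [0.4901, 0.1418, 0.109]
wrist_force: [0.1, -0.5, -1.1]
gripper_width: 0.253
tcp_pos: [0.4901, 0.1418, 0.1074]
wrist_force: [0.1, -0.1, -2.3]
gripper_width: 0.252
```

```bash
python3 -m crank '[{"delta_rot":[0,0,0],"linear":[0,0,0.0015],"gripper":0},{"delta_rot":[0,0,0],"linear":[0,0,0],"gripper":0}]' | grep -E "pos|force|width";python3 -m crank '[{"delta_rot":[0,0,0],"linear":[0,0,0.002],"gripper":0},{"delta_rot":[0,0,0],"linear":[0,0,0],"gripper":0}]'| grep -E "pos|force|width"; python3 -m crank '[{"delta_rot":[0,0,0],"linear":[0,0,0.002],"gripper":0},{"delta_rot":[0,0,0],"linear":[0,0,0],"gripper":0}]'| grep -E "pos|force|width"; python3 - <<'E'
from h import *
d=snap("scene","s9")
a=cv2.resize(d["img"][170:250,280:380],None,fx=7,fy=7,interpolation=cv2.INTER_CUBIC)
cv2.imwrite("pics/s9c.png",np.clip(a*1.6,0,255).astype(np.uint8))
E
```

```text
tcp_pos: [0.4901, 0.1418, 0.106]
wrist_force: [-0.0, 0.0, -1.7]
gripper_width: 0.25
tcp_pos: [0.4901, 0.1418, 0.1039]
wrist_force: [0.9, -0.5, -1.9]
gripper_width: 0.249
tcp_pos: [0.49, 0.1418, 0.1019]
wrist_force: [0.5, -0.7, -1.4]
gripper_width: 0.257
```

View pics/s9c.png

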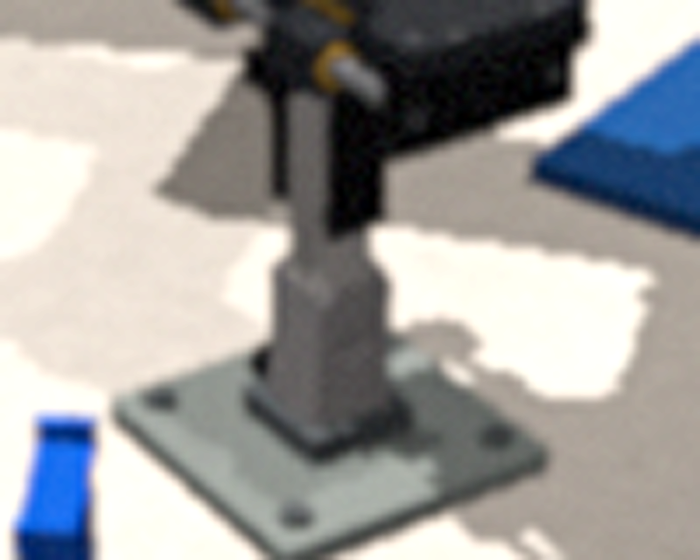

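```bash
python3 -m crank '[{"delta_rot":[0,0,0],"linear":[0,0,0.003],"gripper":0},{"delta_rot":[0,0,0],"linear":[0,0,0],"gripper":0}]' | grep -E "pos|force|width";python3 -m crank '[{"delta_rot":[0,0,0],"linear":[0,0,0.003],"gripper":0},{"delta_rot":[0,0,0],"linear":[0,0,0],"gripper":0}]'| grep -E "pos|force|width"; python3 -m crank '[{"delta_rot":[0,0,0],"linear":[0,0,0.003],"gripper":0},{"delta_rot":[0,0,0],"linear":[0,0,0],"gripper":0}]'| grep -E "pos|force|width"; python3 -m crank '[{"delta_rot":[0,0,0],"linear":[0,0,0.003],"gripper":0},{"delta_rot":[0,0,0],"linear":[0,0,0],"gripper":0}]'| grep -E "pos|force|width";python3 - <<'E'
from h import *
d=snap("scene","s10")
a=cv2.resize(d["img"][170:250,280:380],None,fx=7,fy=7,interpolation=cv2.INTER_CUBIC)
cv2.imwrite("pics/s10c.png",np.clip(a*1.6,0,255).astype(np.uint8))
E
```

```text
tcp_pos: [0.49, 0.1418, 0.0988]
wrist_force: [-0.0, 0.0, -2.3]
gripper_width: 0.25
tcp_pos: [0.4901, 0.1418, 0.0958]
wrist_force: [0.0, 0.4, -2.2]
gripper_width: 0.251
tcp_pos: [0.49, 0.1417, 0.0928]
wrist_force: [0.2, 0.1, -2.4]
gripper_width: 0.251
tcp_pos: [0.49, 0.1418, 0.0898]
wrist_force: [-0.2, 0.3, -2.2]
gripper_width: 0.251
```

View pics/s10c.png

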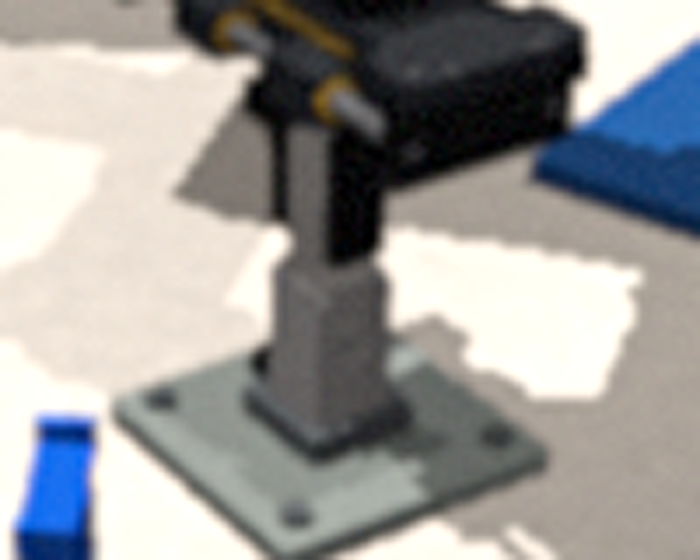

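```bash
python3 -m crank '[{"delta_rot":[0,0,0],"linear":[0,0,0.001],"gripper":0},{"delta_rot":[0,0,0],"linear":[0,0,0],"gripper":0}]' | grep -E "pos|force|width";python3 -m crank '[{"delta_rot":[0,0,0],"linear":[0,0,0.001],"gripper":0},{"delta_rot":[0,0,0],"linear":[0,0,0],"gripper":0}]'| grep -E "pos|force|width"; python3 -m crank '[{"delta_rot":[0,0,0],"linear":[0,0,0.001],"gripper":0},{"delta_rot":[0,0,0],"linear":[0,0,0],"gripper":0}]'| grep -E "pos|force|width"
```

```text
tcp_pos: [0.4901, 0.1418, 0.089]
wrist_force: [0.6, 0.4, -2.1]
gripper_width: 0.251
tcp_pos: [0.49, 0.1418, 0.088]
wrist_force: [0.4, 0.0, -2.5]
gripper_width: 0.252
tcp_pos: [0.4901, 0.1418, 0.087]
wrist_force: [-0.3, 0.7, -1.6]
gripper_width: 0.255
```

```bash
python3 -m crank '[{"delta_rot":[0,0,0],"linear":[0,0,0.001],"gripper":0},{"delta_rot":[0,0,0],"linear":[0,0,0],"gripper":0}]'| grep -E "pos|force|width";python3 -m crank '[{"delta_rot":[0,0,0],"linear":[0,0,0.001],"gripper":0},{"delta_rot":[0,0,0],"linear":[0,0,0],"gripper":0}]'| grep -E "pos|force|width"; python3 - <<'E'
from h import *
d=snap("scene","s11")
a=cv2.resize(d["img"][170:250,280:380],None,fx=7,fy=7,interpolation=cv2.INTER_CUBIC)
cv2.imwrite("pics/s11c.png",np.clip(a*1.6,0,255).astype(np.uint8))
E
```

```text
tcp_pos: [0.4901, 0.1418, 0.086]
wrist_force: [-0.2, -0.2, -1.8]
gripper_width: 0.251
tcp_pos: [0.4901, 0.1418, 0.085]
wrist_force: [0.0, -0.9, -2.0]
gripper_width: 0.248
```

View pics/s11c.png

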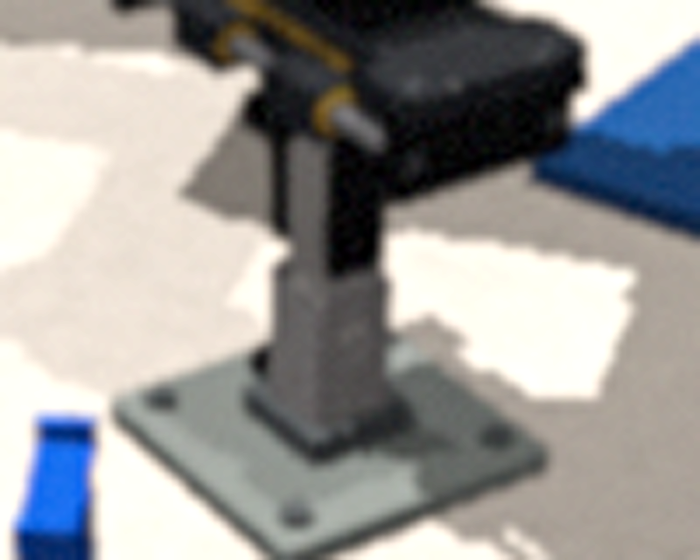

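```bash
python3 -m crank '[{"delta_rot":[0,0,0],"linear":[0,0,0.0005],"gripper":0},{"delta_rot":[0,0,0],"linear":[0,0,0],"gripper":0}]'| grep -E "pos|force";python3 -m crank '[{"delta_rot":[0,0,0],"linear":[0,0,0.0005],"gripper":0},{"delta_rot":[0,0,0],"linear":[0,0,0],"gripper":0}]'| grep -E "pos|force"
```

```text
tcp_pos: [0.4901, 0.1418, 0.0845]
wrist_force: [0.6, -0.1, -1.0]
tcp_pos: [0.4901, 0.1418, 0.084]
wrist_force: [0.0, 0.1, -2.3]
```

```bash
python3 -m crank '[{"delta_rot":[0,0,0],"linear":[0,0,0.0005],"gripper":0},{"delta_rot":[0,0,0],"linear":[0,0,0],"gripper":0}]'| grep -E "pos|force";python3 -m crank '[{"delta_rot":[0,0,0],"linear":[0,0,0.0005],"gripper":0},{"delta_rot":[0,0,0],"linear":[0,0,0],"gripper":0}]'| grep -E "pos|force"
```

```text
tcp_pos: [0.4901, 0.1418, 0.0835]
wrist_force: [-0.4, -0.1, -1.6]
tcp_pos: [0.49, 0.1418, 0.083]
wrist_force: [0.7, -0.5, -1.9]
```

```bash
python3 -m crank '[{"delta_rot":[0,0,0],"linear":[0,0,0.0005],"gripper":0},{"delta_rot":[0,0,0],"linear":[0,0,0],"gripper":0}]'| grep -E "pos|force";python3 -m crank '[{"delta_rot":[0,0,0],"linear":[0,0,0.0005],"gripper":0},{"delta_rot":[0,0,0],"linear":[0,0,0],"gripper":0}]'| grep -E "pos|force"
```

```text
tcp_pos: [0.4901, 0.1418, 0.0825]
wrist_force: [0.8, 0.8, -2.1]
tcp_pos: [0.4901, 0.1418, 0.082]
wrist_force: [0.8, -0.5, -2.2]
```

```bash
python3 -m crank '[{"delta_rot":[0,0,0],"linear":[0,0,0.0005],"gripper":0},{"delta_rot":[0,0,0],"linear":[0,0,0],"gripper":0}]'| grep -E "pos|force";python3 -m crank '[{"delta_rot":[0,0,0],"linear":[0,0,0.0005],"gripper":0},{"delta_rot":[0,0,0],"linear":[0,0,0],"gripper":0}]'| grep -E "pos|force"
```

```text
tcp_pos: [0.4901, 0.1418, 0.0815]
wrist_force: [-0.5, -0.1, -2.5]
tcp_pos: [0.49, 0.1418, 0.081]
wrist_force: [0.2, -0.0, -2.1]
```

```bash
python3 -m crank '[{"delta_rot":[0,0,0],"linear":[0,0,0.0005],"gripper":0},{"delta_rot":[0,0,0],"linear":[0,0,0],"gripper":0}]'| grep -E "pos|force";python3 -m crank '[{"delta_rot":[0,0,0],"linear":[0,0,0.0005],"gripper":0},{"delta_rot":[0,0,0],"linear":[0,0,0],"gripper":0}]'| grep -E "pos|force"; python3 - <<'E'
from h import *
d=snap("scene","s12")
a=cv2.resize(d["img"][170:250,280:380],None,fx=7,fy=7,interpolation=cv2.INTER_CUBIC)
cv2.imwrite("pics/s12c.png",np.clip(a*1.6,0,255).astype(np.uint8))
E
```

```text
tcp_pos: [0.4901, 0.1418, 0.0805]
wrist_force: [0.5, 0.1, -2.8]
tcp_pos: [0.4901, 0.1418, 0.08]
wrist_force: [-0.2, 0.3, -1.4]
```

View pics/s12c.png

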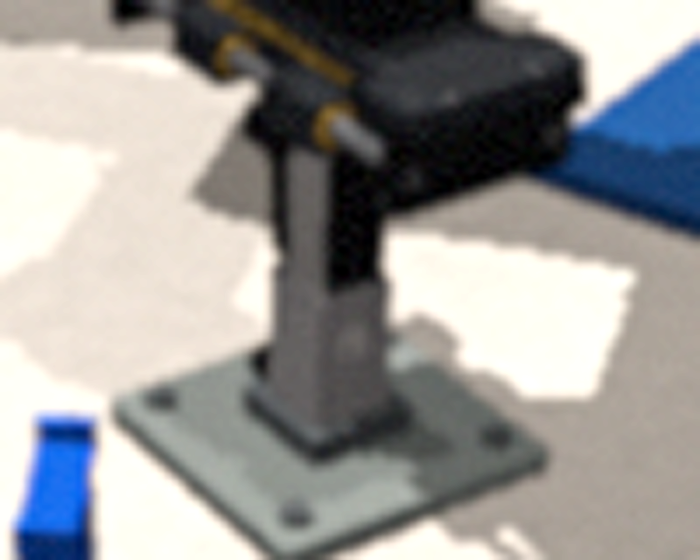

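```bash
python3 -m crank '[{"delta_rot":[0,0,0],"linear":[0,0,0.0005],"gripper":0},{"delta_rot":[0,0,0],"linear":[0,0,0],"gripper":0}]'| grep -E "pos|force";python3 -m crank '[{"delta_rot":[0,0,0],"linear":[0,0,0.0005],"gripper":0},{"delta_rot":[0,0,0],"linear":[0,0,0],"gripper":0}]'| grep -E "pos|force"
```

```text
tcp_pos: [0.4901, 0.1418, 0.0797]
wrist_force: [-0.5, 0.7, -0.3]
tcp_pos: [0.4901, 0.1418, 0.0796]
wrist_force: [-1.8, -0.3, 5.3]
```

```bash
python3 -m crank '[{"delta_rot":[0,0,0],"linear":[0,0,0.0005],"gripper":0},{"delta_rot":[0,0,0],"linear":[0,0,0],"gripper":0}]'| grep -E "pos|force";python3 -m crank '[{"delta_rot":[0,0,0],"linear":[0,0,0.0005],"gripper":0},{"delta_rot":[0,0,0],"linear":[0,0,0],"gripper":0}]'| grep -E "pos|force"
```

```text
tcp_pos: [0.4902, 0.1418, 0.0796]
wrist_force: [-3.8, -0.3, 8.9]
tcp_pos: [0.4902, 0.1418, 0.0796]
wrist_force: [-4.6, -0.1, 10.8]
```

```bash
python3 -m crank '[{"delta_rot":[0,0,0],"linear":[0,0,0.0005],"gripper":0},{"delta_rot":[0,0,0],"linear":[0,0,0],"gripper":0}]'| grep -E "pos|force";python3 -m crank '[{"delta_rot":[0,0,0],"linear":[0,0,0.0005],"gripper":0},{"delta_rot":[0,0,0],"linear":[0,0,0],"gripper":0}]'| grep -E "pos|force"
```

```text
tcp_pos: [0.4902, 0.1418, 0.0795]
wrist_force: [-6.2, 0.5, 14.2]
tcp_pos: [0.4902, 0.1418, 0.0795]
wrist_force: [-6.7, -0.7, 16.8]
```

```bash
python3 - <<'E'
from h import *
c=load("s12.npz");s7=load("s7.npz")
a=np.radians(-4.2);R=np.array([[np.cos(a),-np.sin(a)],[np.sin(a),np.cos(a)]])
for z in(.0725,.0796):
    for k in [(16,16),(16,-16),(-16,-16),(-16,16)]:
        xy=np.array([.4904,.1422])+R@np.array(k)*1e-3
        p=proj(c,np.array([*xy,z]));print(z,k,np.round([(p[0]-280+.43)*7,(p[1]-170+.43)*7],0))
# plate corner check
for k in [(60,60),(60,-60),(-60,-60)]:
    xy=np.array([.4904,.1428])+R@np.array(k)*1e-3
    p=proj(c,np.array([*xy,.012]));print('plate',k,np.round([(p[0]-280+.43)*7,(p[1]-170+.43)*7],0))
E
```

```text
0.0725 (16, 16) [386. 284.]
0.0725 (16, -16) [313. 310.]
0.0725 (-16, -16) [263. 271.]
0.0725 (-16, 16) [335. 246.]
0.0796 (16, 16) [387. 267.]
0.0796 (16, -16) [314. 292.]
0.0796 (-16, -16) [263. 254.]
0.0796 (-16, 16) [335. 229.]
plate (60, 60) [549. 442.]
plate (60, -60) [281. 548.]
plate (-60, -60) [100. 391.]
```

```bash
python3 -m crank '[{"delta_rot":[0,0,0],"linear":[0,0,-0.002],"gripper":0},{"delta_rot":[0,0,0],"linear":[0,0,0],"gripper":0}]'; python3 -m crank '[{"delta_rot":[0,0,0],"linear":[0,0,0],"gripper":32},{"delta_rot":[0,0,0],"linear":[0,0,0],"gripper":32},{"delta_rot":[0,0,0],"linear":[0,0,0],"gripper":32}]'; python3 - <<'E'
from h import *
d=snap("scene","s13")
a=cv2.resize(d["img"][170:250,280:380],None,fx=7,fy=7,interpolation=cv2.INTER_CUBIC)
cv2.imwrite("pics/s13c.png",np.clip(a*1.6,0,255).astype(np.uint8))
E
```

```text
time_s: 18.5
tcp_pos: [0.4903, 0.1419, 0.0796]
ee_rot: [[-0.074, -0.997, 0.001], [-0.997, 0.074, 0.0], [-0.0, -0.001, -1.0]]
wrist_force: [-3.3, 0.3, 8.0]
gripper_width: 0.258
time_s: 18.88
tcp_pos: [0.4916, 0.1424, 0.0796]
ee_rot: [[-0.073, -0.997, 0.003], [-0.997, 0.073, 0.001], [-0.001, -0.003, -1.0]]
wrist_force: [3.1, -0.3, 5.1]
gripper_width: 0.315
```

View pics/s13c.png

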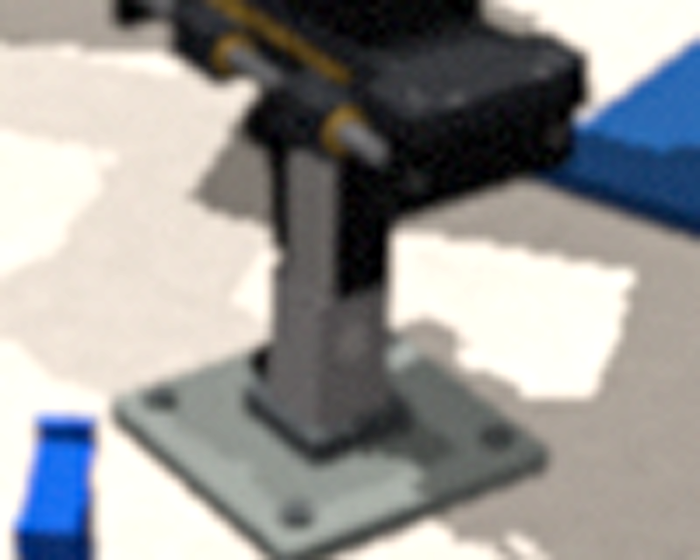

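```bash
python3 -m crank '[{"delta_rot":[0,0,0],"linear":[0,0,-0.002],"gripper":36},{"delta_rot":[0,0,0],"linear":[0,0,-0.002],"gripper":36},{"delta_rot":[0,0,0],"linear":[0,0,0],"gripper":36}]'; python3 - <<'E'
from h import *
d=snap("scene","s14");w=snap("wrist","w14")
a=cv2.resize(d["img"][150:250,270:380],None,fx=6,fy=6,interpolation=cv2.INTER_CUBIC)
cv2.imwrite("pics/s14c.png",np.clip(a*1.6,0,255).astype(np.uint8))
E
```

```text
time_s: 19.3
tcp_pos: [0.4893, 0.1416, 0.0826]
ee_rot: [[-0.074, -0.997, -0.001], [-0.997, 0.074, -0.001], [0.001, 0.001, -1.0]]
wrist_force: [0.3, 0.4, 0.2]
gripper_width: 0.354
```

View pics/s14c.png

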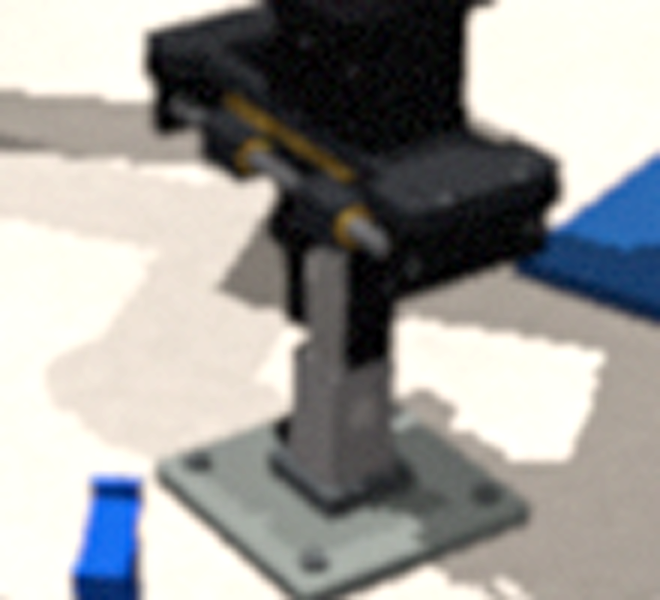

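View pics/w14.png

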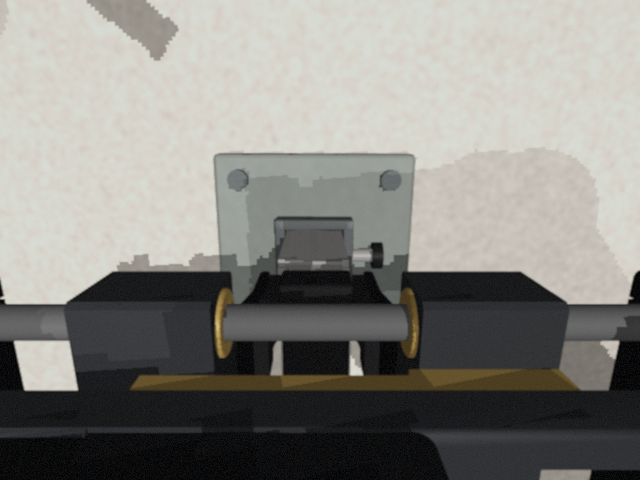

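```bash
python3 -m crank '[{"delta_rot":[0,0,0],"linear":[0,0,-0.008],"gripper":36},{"delta_rot":[0,0,0],"linear":[0,0,-0.009],"gripper":36},{"delta_rot":[0,0,0],"linear":[0,0,-0.009],"gripper":36},{"delta_rot":[0,0,0],"linear":[0,0,0],"gripper":36}]'; python3 - <<'E'
from h import *
d=snap("scene","s15")
a=cv2.resize(d["img"][150:250,270:380],None,fx=6,fy=6,interpolation=cv2.INTER_CUBIC)
cv2.imwrite("pics/s15c.png",np.clip(a*1.6,0,255).astype(np.uint8))
E
```

```text
time_s: 19.9
tcp_pos: [0.4907, 0.1422, 0.1102]
ee_rot: [[-0.074, -0.997, 0.002], [-0.997, 0.074, 0.001], [-0.002, -0.002, -1.0]]
wrist_force: [0.0, -0.0, -0.8]
gripper_width: 0.358
```

View pics/s15c.png

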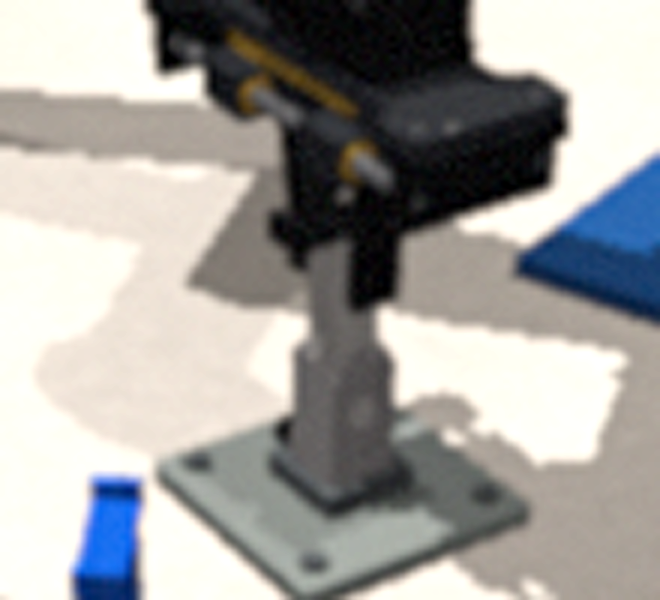

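```bash
python3 -m crank '[{"delta_rot":[0,0,0],"linear":[0,0,0],"gripper":20},{"delta_rot":[0,0,0],"linear":[0,0,0],"gripper":0},{"delta_rot":[0,0,0],"linear":[0,0,0],"gripper":0},{"delta_rot":[0,0,0],"linear":[0,0,0],"gripper":0}]'; python3 -m crank '[{"delta_rot":[0,0,0],"linear":[0,0,0.002],"gripper":0},{"delta_rot":[0,0,0],"linear":[0,0,0],"gripper":0}]'
```

```text
time_s: 20.45
tcp_pos: [0.4899, 0.1417, 0.1088]
ee_rot: [[-0.074, -0.997, -0.001], [-0.997, 0.074, -0.0], [0.0, 0.001, -1.0]]
wrist_force: [0.4, -0.4, -0.7]
gripper_width: 0.251
time_s: 20.7
tcp_pos: [0.4899, 0.1418, 0.1071]
ee_rot: [[-0.074, -0.997, -0.0], [-0.997, 0.074, -0.0], [0.0, 0.0, -1.0]]
wrist_force: [-1.2, 0.2, 1.8]
gripper_width: 0.251
```

```bash
python3 -m crank '[{"delta_rot":[0,0,0],"linear":[0,0,0.002],"gripper":0},{"delta_rot":[0,0,0],"linear":[0,0,0.002],"gripper":0},{"delta_rot":[0,0,0],"linear":[0,0,0],"gripper":0}]'| grep -E "pos|force|width";python3 -m crank '[{"delta_rot":[0,0,0],"linear":[0,0,0.002],"gripper":0},{"delta_rot":[0,0,0],"linear":[0,0,0.002],"gripper":0},{"delta_rot":[0,0,0],"linear":[0,0,0],"gripper":0}]'| grep -E "pos|force|width"
```

```text
tcp_pos: [0.4899, 0.1418, 0.1028]
wrist_force: [-2.1, 0.2, 1.3]
gripper_width: 0.254
tcp_pos: [0.4899, 0.1418, 0.0987]
wrist_force: [-1.9, 0.7, 2.5]
gripper_width: 0.249
```

```bash
python3 -m crank '[{"delta_rot":[0,0,0],"linear":[0,0,0.002],"gripper":0},{"delta_rot":[0,0,0],"linear":[0,0,0.002],"gripper":0},{"delta_rot":[0,0,0],"linear":[0,0,0],"gripper":0}]'| grep -E "pos|force|width";python3 -m crank '[{"delta_rot":[0,0,0],"linear":[0,0,0.0015],"gripper":0},{"delta_rot":[0,0,0],"linear":[0,0,0.0015],"gripper":0},{"delta_rot":[0,0,0],"linear":[0,0,0],"gripper":0}]'| grep -E "pos|force|width"
```

```text
tcp_pos: [0.49, 0.1418, 0.0947]
wrist_force: [-1.1, 0.2, 1.5]
gripper_width: 0.248
tcp_pos: [0.49, 0.1417, 0.0918]
wrist_force: [-1.3, 0.4, 1.1]
gripper_width: 0.251
```

```bash
python3 -m crank '[{"delta_rot":[0,0,0],"linear":[0,0,0.0015],"gripper":0},{"delta_rot":[0,0,0],"linear":[0,0,0.0015],"gripper":0},{"delta_rot":[0,0,0],"linear":[0,0,0],"gripper":0}]'| grep -E "pos|force|width";python3 -m crank '[{"delta_rot":[0,0,0],"linear":[0,0,0.001],"gripper":0},{"delta_rot":[0,0,0],"linear":[0,0,0],"gripper":0}]'| grep -E "pos|force|width"
```

```text
tcp_pos: [0.49, 0.1418, 0.0888]
wrist_force: [-1.6, 0.3, -0.4]
gripper_width: 0.249
tcp_pos: [0.49, 0.1418, 0.0879]
wrist_force: [-1.6, 1.1, 0.6]
gripper_width: 0.249
```

```bash
python3 -m crank '[{"delta_rot":[0,0,0],"linear":[0,0,0.0008],"gripper":0},{"delta_rot":[0,0,0],"linear":[0,0,0],"gripper":0}]'| grep -E "pos|force|width";python3 -m crank '[{"delta_rot":[0,0,0],"linear":[0,0,0.0005],"gripper":0},{"delta_rot":[0,0,0],"linear":[0,0,0],"gripper":0}]'| grep -E "pos|force|width"
```

```text
tcp_pos: [0.4905, 0.1418, 0.0867]
wrist_force: [2.7, -1.9, -4.6]
gripper_width: 0.25
tcp_pos: [0.4903, 0.1419, 0.0866]
wrist_force: [0.5, -0.1, -3.7]
gripper_width: 0.25
```

```bash
python3 -m crank '[{"delta_rot":[0,0,0],"linear":[0,0,0.0005],"gripper":0},{"delta_rot":[0,0,0],"linear":[0,0,0],"gripper":0}]'| grep -E "pos|force|width";python3 -m crank '[{"delta_rot":[0,0,0],"linear":[0,0,0.0005],"gripper":0},{"delta_rot":[0,0,0],"linear":[0,0,0],"gripper":0}]'| grep -E "pos|force|width"
```

```text
tcp_pos: [0.4901, 0.1419, 0.0864]
wrist_force: [0.1, -0.2, -2.0]
gripper_width: 0.252
tcp_pos: [0.4901, 0.1418, 0.0858]
wrist_force: [-0.1, 0.5, -1.8]
gripper_width: 0.251
```

```bash
python3 -m crank '[{"delta_rot":[0,0,0],"linear":[0,0,0.0004],"gripper":0},{"delta_rot":[0,0,0],"linear":[0,0,0],"gripper":0}]'| grep -E "pos|force|width";python3 -m crank '[{"delta_rot":[0,0,0],"linear":[0,0,0.0004],"gripper":0},{"delta_rot":[0,0,0],"linear":[0,0,0],"gripper":0}]'| grep -E "pos|force|width"
```

```text
tcp_pos: [0.49, 0.1418, 0.0853]
wrist_force: [0.6, -0.2, -2.4]
gripper_width: 0.255
tcp_pos: [0.49, 0.1418, 0.0849]
wrist_force: [0.1, 0.6, -1.3]
gripper_width: 0.251
```

```bash
python3 -m crank '[{"delta_rot":[0,0,0],"linear":[0,0,0.0004],"gripper":0},{"delta_rot":[0,0,0],"linear":[0,0,0],"gripper":0}]'| grep -E "pos|force|width";python3 -m crank '[{"delta_rot":[0,0,0],"linear":[0,0,0.0004],"gripper":0},{"delta_rot":[0,0,0],"linear":[0,0,0],"gripper":0}]'| grep -E "pos|force|width"
```

```text
tcp_pos: [0.49, 0.1418, 0.0845]
wrist_force: [-0.4, -0.1, -1.7]
gripper_width: 0.251
tcp_pos: [0.4901, 0.1418, 0.0844]
wrist_force: [-1.1, 0.4, -0.3]
gripper_width: 0.253
```

Contact is just starting, so I'll look for the button in the hole.

```bash
python3 -m crank '[{"delta_rot":[0,0,0],"linear":[0,0,0.0004],"gripper":0},{"delta_rot":[0,0,0],"linear":[0,0,0],"gripper":0}]'| grep -E "pos|force|width"; python3 - <<'E'
from h import *
d=snap("scene","s16")
a=cv2.resize(d["img"][170:250,280:380],None,fx=7,fy=7,interpolation=cv2.INTER_CUBIC)
cv2.imwrite("pics/s16c.png",np.clip(a*1.6,0,255).astype(np.uint8))
E
```

```text
tcp_pos: [0.4902, 0.1419, 0.0844]
wrist_force: [-1.3, 0.2, 5.4]
gripper_width: 0.253
```

View pics/s16c.png

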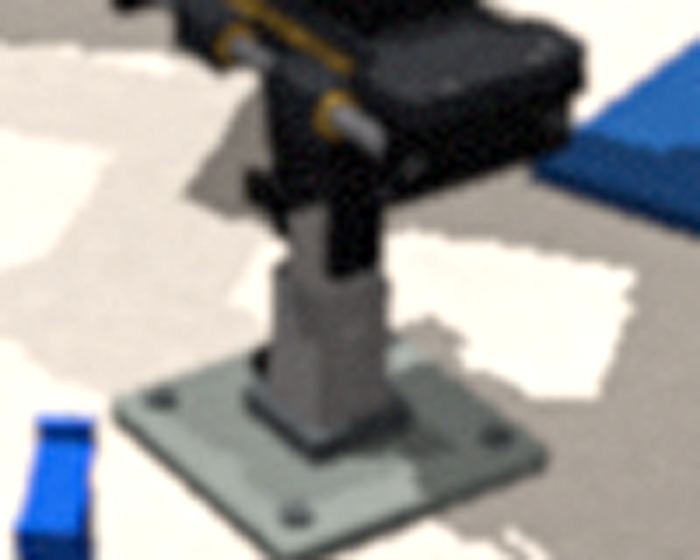

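```bash
python3 -m crank '[{"delta_rot":[0,0,0],"linear":[0,0,-0.0005],"gripper":45},{"delta_rot":[0,0,0],"linear":[0,0,0],"gripper":45},{"delta_rot":[0,0,0],"linear":[0,0,0],"gripper":45},{"delta_rot":[0,0,0],"linear":[0,0,0],"gripper":45}]'; python3 -m crank '[{"delta_rot":[0,0,0],"linear":[0,0,-0.01],"gripper":60},{"delta_rot":[0,0,0],"linear":[0,0,-0.03],"gripper":60},{"delta_rot":[0,0,0],"linear":[0,0,-0.05],"gripper":60},{"delta_rot":[0,0,0],"linear":[0,0,-0.05],"gripper":60},{"delta_rot":[0,0,0],"linear":[-0.05,0,-0.03],"gripper":60},{"delta_rot":[0,0,0],"linear":[-0.05,0,0],"gripper":60},{"delta_rot":[0,0,0],"linear":[0,0,0],"gripper":60}]'; python3 - <<'E'
from h import *
d=snap("scene","s17");w=snap("wrist","w17")
a=cv2.resize(d["img"][150:250,270:380],None,fx=6,fy=6,interpolation=cv2.INTER_CUBIC)
cv2.imwrite("pics/s17c.png",np.clip(a*1.6,0,255).astype(np.uint8))
E
```

```text
time_s: 25.62
tcp_pos: [0.4901, 0.1418, 0.0841]
ee_rot: [[-0.074, -0.997, -0.0], [-0.997, 0.074, -0.0], [0.0, 0.0, -1.0]]
wrist_force: [-0.4, 0.8, 0.4]
gripper_width: 0.448
time_s: 26.5
tcp_pos: [0.4976, 0.2442, 0.2549]
ee_rot: [[-0.071, -0.997, 0.001], [-0.997, 0.071, 0.001], [-0.001, -0.001, -1.0]]
wrist_force: [-0.1, -0.8, 0.0]
gripper_width: 0.597
```

View pics/s17c.png

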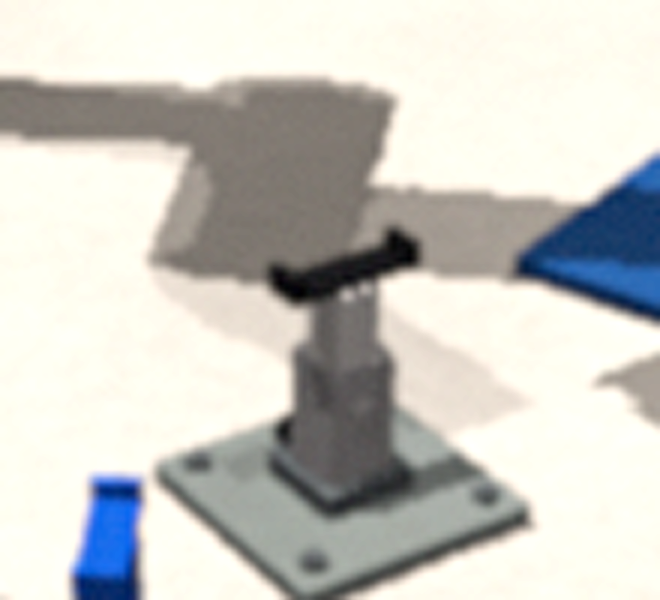

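View pics/w17.png

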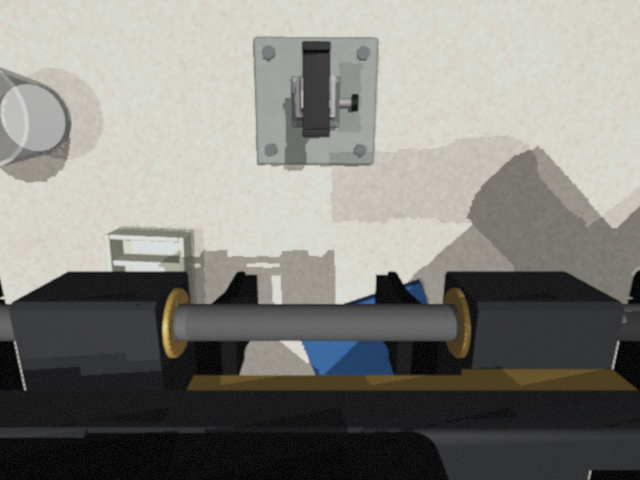

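```bash
python3 - <<'E'
from h import *
w=load("w17.npz")["img"];d=load("s17.npz")["img"]
a=cv2.resize(w[60:145,265:375],None,fx=3.6,fy=6,interpolation=cv2.INTER_CUBIC)
b=cv2.resize(d[195:240,312:342],None,fx=11,fy=11,interpolation=cv2.INTER_CUBIC)
a=cv2.resize(a,(396,495));cv2.imwrite("pics/z17.png",np.clip(np.hstack([a,b[:495]])*1.6,0,255).astype(np.uint8))
E
```

```text
(no output)
```

View pics/z17.png

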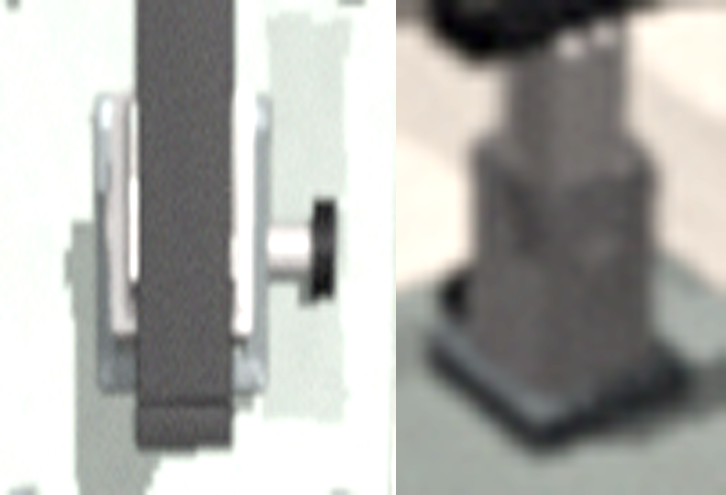

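```bash
python3 -m crank '[{"delta_rot":[0,0,0],"linear":[0,-0.05,0],"gripper":60},{"delta_rot":[0,0,0],"linear":[0,-0.05,0.02],"gripper":60},{"delta_rot":[0,0,0],"linear":[-0.01,-0.05,0.04],"gripper":60},{"delta_rot":[0,0,0],"linear":[0,0,0],"gripper":60},{"delta_rot":[0,0,0],"linear":[0,0,0],"gripper":60}]'; python3 - <<'E'
from h import *
w=snap("wrist","w18")
p=proj(w,np.array([.507,.141,.056]));print(p)
x,y=int(p[0]),int(p[1])
a=w["img"][max(y-50,0):y+50,max(x-65,0):x+65]
cv2.imwrite("pics/z18.png",np.clip(cv2.resize(a,None,fx=6,fy=6,interpolation=cv2.INTER_CUBIC)*1.3,0,255).astype(np.uint8))
E
```

```text
time_s: 27.22
tcp_pos: [0.646, 0.239, 0.1958]
ee_rot: [[-0.075, -0.997, -0.0], [-0.997, 0.075, -0.001], [0.001, 0.0, -1.0]]
wrist_force: [-0.3, 0.4, 0.7]
gripper_width: 0.601
(np.float64(497.3495799780672), np.float64(79.44426364169871))
```

View pics/z18.png

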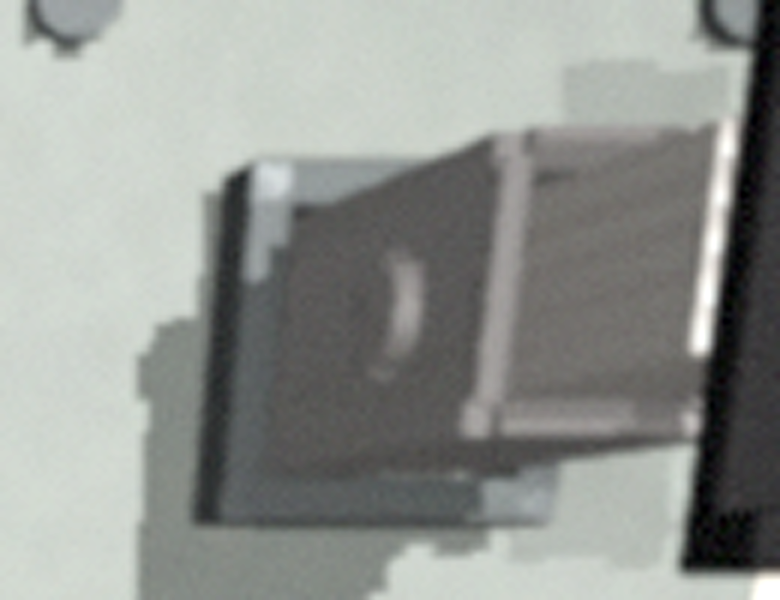

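The crop shows the button's lit upper edge standing out of the hole, at about (405,300), so it has popped. The post is seated and the gripper is clear of everything.

```bash
python3 - <<'E'
from station import workorder
print(workorder.finish_job())
E
```

```text
the job is handed in; nothing more can be done
None
```

The rest post is standing in the bench foot with its button popped out through the hole, and I handed the job in at about 27 s of the 50 s allowed. No verdict is reported.

**What I did:** I pinched the grey post with the black cross-bar over the upper half of its button; the jaws closed to 22 mm, so it was flush. I carried it to the tube and lowered it until the fingertips touched the rim, which I felt at about 80 mm. After letting go I gripped higher up and slid the post down gently. The button popped about 2 mm above the floor, and then I released.

**Last checks:**
- **Forces:** The floor contact read about 5 N. The highest reading was about 17 N, when the fingers rested on the rim, against the 25 N limit for fingers on the foot.
- **Post:** It stands straight with the cross-bar clear of the tube. I judged this from the images and did not measure the tilt.
- **Button:** The first close-up of the hole was inconclusive. A second one from the hole side showed the button's lit edge standing out of the hole. The sideways force also vanished when it popped.
- **Other things:** I saw nothing on the bench disturbed, but I took no full picture of it at the end. The last top view, taken before the insertion, showed the spare post and the bystanders in place.

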